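# Swap the slide cassette in the scanner

## Robot

A 6-joint arm with a two-finger parallel gripper is mounted at the origin on the work surface. World frame = base frame: x ahead of the robot, y to its left, z up, the work surface at z = 0. Lengths are in m, angles in rad, forces in N, time in s.
With the tool pointing down it reaches from about 0.4 to 0.925 m from the base axis. Payload 12.5 kg.
Tool frame: the origin (TCP) lies midway between the tips of the shut fingers; the grasp point (between the pads) lies 19 mm behind it; z points along the fingers, y is the direction in which the jaws open and shut (so a half turn about z gives the same grasp; the last joint's range is limited). The gripper opens to 95 mm and grips with 3 to 60 N. Pads are 20 mm wide; open, the fingers measure 119 mm over their backs; the gripper's body (75 mm by 180 mm) begins 59 mm behind the grasp point.
Start: joints at [-1.337, 0.491, 1.559, -0, 1.092, -0.106], TCP at [0.208, -0.589, 0.215] pointing down, gripper open.
Joint ranges: [-3.1, 3.1], [-0.84, 2.19], [0.05, 2.79], [-1.13, 4.28], [0.06, 2.93], [-2.69, 2.69]. Speed limits (rad/s): [2.22, 2.22, 2.79, 3.14, 3.14, 3.14].

## Interface

Orientations are given as a rotation vector (axis times angle).
In Python, from bench import r gives the robot as it stands. The module is installed in compiled form; this text tells all that it offers.
- The arm moves only by the tool apply_moves, never from a script. Its argument "moves" is one flat list of numbers, 6 for each row, row after row: the shift along the tool's x, y, z in mm, then the turn, a rotation vector about the tool's x, y, z in degrees. In form: [x, y, z, wx, wy, wz, x, y, z, wx, wy, wz, ...]. A call has 1 to 12 rows; each row is the pose to reach, as a shift and turn from the pose commanded when the call began, along the tool's axes at that moment; what a row does not reach only later rows make up. A row lasts 1/12 s, in which the tool goes at most 41.7 mm and 7.16 degrees, less where a joint would pass 70% of its speed; a pose out of reach is approached as far as the arm can. A call with a gripper value outside its range is refused whole. "gripper" is the opening, from 0 (shut) to 1 (fully open), set as the call begins (left out, the last holds). The fingers move at their own pace and stop on an object; "squeeze" is the grip in N (left out, the last holds). Time passes only in rows, so rows that repeat a pose let the fingers close. It gives the time, the measured TCP pose, the force and the opening at its end, in the units of the state.
- r.sense(): the state, without advancing time (a new reading comes with each control period).
- r.grab_frame(name): name is "scene" or "top"; returns a dict with "pixels" (480x640x3 uint8, red, green, blue), "fx", "fy", "cx", "cy" (pixels), "world_from_camera" (4x4, takes a point from camera to world coordinates). Camera axes: x right, y down, z forward; pixel columns grow to the right and rows downward; lengths in m; the calibration is good to about 2 mm. A picture is of the moment at which its call begins. There is no depth.
- r.hand_in(): hands the job in, once; it reports no verdict.
The state is a dict: "t": time; "q": joint angles; "dq": joint speeds; "effort": joint torques, N m; "tcp_pos": TCP position; "tool_rot": TCP orientation; "contact_force": force on the tool from outside, world axes, zero at the start; "torque": the same for the moment, N m; "gripper_width": opening from 0.0 (shut) to 1.0 (fully open).
Only numpy, scipy, OpenCV 4.12 (cv2) and the standard library are available. Lean on these libraries where they do the work, as an engineer would, in place of code of your own. Each camera call takes 0.05 s, during which the arm holds its last target.

## Task

Load the next slides into the scanner: move the two bottles that block the reagent bay upright into the low dark steel tray, take the finished grey cassette out of the scanner's seat and lay it flat in the middle of the green mat, lengthways along it, and set the yellow cassette from behind the bottles flat into the seat. Only then stand each bottle back upright in the middle of its own disc in the bay, blue cap on the blue disc and red cap on the red disc.

Things in the scene. Friction and masses are not known exactly. Their poses are not given: they have to be found in the camera images.
- bottle_blue_center (a point): Amber bottle with a blue cap, loose, about 0.15-0.25 kg. Round, 120 mm tall: body 42 mm in diameter up to 85 mm above its foot, then a shoulder and a cap 29 mm in diameter. The point is on its axis, 60 mm above its foot; z is up along the axis. At the start it stands on the blue disc in the bay.
- bottle_red_center (a point): White bottle with a red cap, otherwise the same shape, size and weight as the amber one; point on its axis 60 mm above its foot. At the start it stands on the red disc in the bay.
- mark_blue: Blue disc, 56 mm in diameter and 2 mm thick, fixed on the bay's floor; origin at the centre of its underside (6 mm above the work surface), so a bottle's foot stands 2 mm above the origin. Its x and y axes are those of the bay. The two discs lie side by side along y, 76 mm apart, in either order, 37 mm in front (-x) of the bay's centre.
- mark_red: Red disc, same size, height and axes as the blue one, fixed beside it on the bay's floor; origin at the centre of its underside.
- bay: Reagent bay, fixed: white floor plate 170 mm (x) by 250 mm (y), 6 mm thick, side walls 26 mm high, open front (-x), back wall 50 mm high (+x). Origin at the centre of its underside, on the work surface. In its two back corners, 52 mm behind the centre and 95 mm to either side, stand a small dropper bottle (60 mm tall) and a pot (42 mm), not part of the job.
- cassette_yellow_center (a point): Yellow slide cassette, a loose closed box 34 mm (its x) by 80 mm (its y, the long way) by 36 mm high, 0.1-0.16 kg; the point is its centre, 18 mm above its underside. At the start it lies flat on the bay's floor (6 mm above the work surface), some 10 mm behind the bottles and 50 mm from the back wall. Grip it across its 34 mm width; the bottles in front leave no room for that.
- cassette_grey_center (a point): Grey slide cassette (finished), same shape, size, axes and weight as the yellow one; point at its centre. At the start it lies in the scanner's seat.
- seat: Seat for one cassette on the scanner's platform, fixed: dark plate 70 (x) by 116 mm (y), origin at the centre of its underside, 30 mm above the work surface. Its floor is 4 mm above the origin; rims 8 mm higher enclose 54 (x) by 100 mm (y), cassette lengthways along y. The middle 60 mm of each long side is open for fingers. The scanner's housing, 135 mm high, begins 100 mm behind (+x) the centre.
- mat: Green mat, fixed, 70 mm (x) by 120 mm (y, the long way), 3 mm thick; origin at the centre of its underside, on the work surface.
- tray: Low dark steel parking tray, fixed and empty, 115 mm (x) by 175 mm (y) outside, walls 4 mm thick and 14 mm high, floor 4 mm thick; origin at the centre of its underside, on the work surface. Room for both bottles side by side along y, 80 mm apart.
Mind the look-alikes: they are no part of the job. Leave any purple look-alike of the part that bears cassette_grey_center alone. Of the things that look like the mat, the larger one is meant.

How it is judged:
On the way, in this order (a step that is already met when the one before it is completed fails the run):
1. both bottles stand upright in the steel tray (x of bottle_blue_center in the frame of tray between -0.045 and 0.045 m and y of bottle_blue_center in the frame of tray between -0.075 and 0.075 m and z of bottle_blue_center in the frame of tray between 0.058 and 0.07 m and angle between each of bottle_blue_center, bottle_red_center's own z axis and vertical below 0.15 rad and linear speed of each of bottle_blue, bottle_red below 0.03 m/s and x of bottle_red_center in the frame of tray between -0.045 and 0.045 m and y of bottle_red_center in the frame of tray between -0.075 and 0.075 m and z of bottle_red_center in the frame of tray between 0.058 and 0.07 m), for 0.2 s.
2. the yellow cassette lies in the scanner's seat, the grey one lies on the green mat, and both bottles still stand in the tray (all of step 1 and horizontal distance between cassette_yellow_center and seat below 0.015 m and angle between each of cassette_yellow_center, cassette_grey_center's own z axis and vertical below 0.08 rad and angle between the y axis of cassette_yellow_center and the y axis of seat, either way round below 0.3 rad and z of cassette_yellow_center in the frame of seat between 0.018 and 0.026 m and horizontal distance between cassette_grey_center and mat below 0.015 m and angle between the y axis of cassette_grey_center and the y axis of mat, either way round below 0.25 rad and z of cassette_grey_center in the frame of mat between 0.017 and 0.025 m), for 0.2 s.
At the end, for the whole second after the job is handed in: Each bottle stands upright, within 15 mm of the centre of the disc of its cap's colour; the yellow cassette lies flat in the seat (15 mm, 0.3 rad) and the grey one flat on the mat, lengthways (15 mm, 0.25 rad); all four at rest and released (horizontal distance between bottle_blue_center and mark_blue below 0.015 m and angle between each of bottle_blue_center, bottle_red_center's own z axis and vertical below 0.1 rad and z of bottle_blue_center in the frame of mark_blue between 0.056 and 0.068 m and horizontal distance between bottle_red_center and mark_red below 0.015 m and z of bottle_red_center in the frame of mark_red between 0.056 and 0.068 m and horizontal distance between cassette_yellow_center and seat below 0.015 m and angle between each of cassette_yellow_center, cassette_grey_center's own z axis and vertical below 0.08 rad and angle between the y axis of cassette_yellow_center and the y axis of seat, either way round below 0.3 rad and z of cassette_yellow_center in the frame of seat between 0.018 and 0.026 m and horizontal distance between cassette_grey_center and mat below 0.015 m and angle between the y axis of cassette_grey_center and the y axis of mat, either way round below 0.25 rad and z of cassette_grey_center in the frame of mat between 0.017 and 0.025 m and linear speed of each of bottle_blue, bottle_red, cassette_yellow, cassette_grey below 0.02 m/s); the robot touches nothing.
It fails at once if a bottle is tipped over (angle between any of bottle_blue_center, bottle_red_center's own z axis and vertical above 0.5 rad).
It also fails if it takes over 144 s, if anything falls off the work surface, if the arm or the gripper's body presses on something with over 40 N, if the wrist force passes 120 N, or if a joint passes its speed limit or range.

## Working session

There is one attempt and no reset: what is moved stays moved. The work goes in short steps, Python scripts to look and compute and a tool call to move; the robot and the scene stay as the last step left them, time stands still between calls to the robot, and variables do not carry over. Pictures are saved under pics/ and viewed, and the job is handed in when it is done.

Besides the shell and the picture viewer there is one more tool, called in YAML: its name, and indented under it one key for each argument. apply_moves: Moves the arm, as the interface text tells. Its arguments: {"type":"object","properties":{"moves":{"type":"array"},"gripper":{"type":"number"},"squeeze":{"type":"number"}},"required":["moves"]}

```bash
mkdir -p pics
cat > h.py <<'E'
import numpy as np, cv2
from bench import r
def shot(name,fn):
    f=r.grab_frame(name); cv2.imwrite('pics/'+fn,f['pixels'][:,:,::-1]); np.savez('pics/'+fn[:-4]+'.npz',**f); return f
def load(fn): return dict(np.load('pics/'+fn+'.npz'))
def ray(f,u,v):
    M=f['world_from_camera']; d=M[:3,:3]@np.array([(u-f['cx'])/f['fx'],(v-f['cy'])/f['fy'],1.]); return M[:3,3],d
def onz(f,u,v,z):
    o,d=ray(f,u,v); return o+d*(z-o[2])/d[2]
def proj(f,p):
    M=np.linalg.inv(f['world_from_camera']); c=M[:3,:3]@np.asarray(p)+M[:3,3]; return np.array([f['fx']*c[0]/c[2]+f['cx'],f['fy']*c[1]/c[2]+f['cy']])
def tri(f1,p1,f2,p2):
    o1,d1=ray(f1,*p1);o2,d2=ray(f2,*p2);d1/=np.linalg.norm(d1);d2/=np.linalg.norm(d2)
    s=np.linalg.lstsq(np.c_[d1,-d2],o2-o1,rcond=None)[0]; a=o1+s[0]*d1;b=o2+s[1]*d2
    return (a+b)/2,np.linalg.norm(a-b)
E
python3 - <<'E'
from h import *
for n in ('scene','top'):
    f=shot(n,n+'0.png'); print(n,f['fx'],f['world_from_camera'].round(3).tolist())
print(r.sense())
E
```

```text
scene 477.3085152998165 [[-0.197, 0.791, -0.579, 1.109], [0.98, 0.167, -0.105, 0.097], [0.014, -0.589, -0.808, 0.877], [0.0, 0.0, 0.0, 1.0]]
top 597.2763234109265 [[-0.008, -0.992, 0.122, 0.407], [-1.0, 0.009, 0.003, -0.03], [-0.004, -0.122, -0.993, 1.217], [0.0, 0.0, 0.0, 1.0]]
{'t': 0.1, 'q': array([-1.33657074e+00,  4.91494440e-01,  1.55936465e+00, -3.41230919e-07,
        1.09169312e+00, -1.05611355e-01]), 'dq': array([ 0.00047684,  0.00052846, -0.00233207,  0.00112239, -0.00041077,
       -0.00034473]), 'effort': array([ 1.54345937e-03, -6.13620973e+01, -2.58607221e+01,  6.93606469e-02,
        4.70574643e-02, -2.94678978e-05]), 'tcp_pos': array([ 0.20830106, -0.5890537 ,  0.2141314 ]), 'tool_rot': array([-3.09540537e+00, -5.31087905e-01,  9.73066093e-05]), 'contact_force': array([ 0.04142157, -0.00439751,  0.04081691]), 'torque': array([ 0.03369987, -0.00568434,  0.01351784]), 'gripper_width': 1.0019142975431814}
```

View pics/scene0.png

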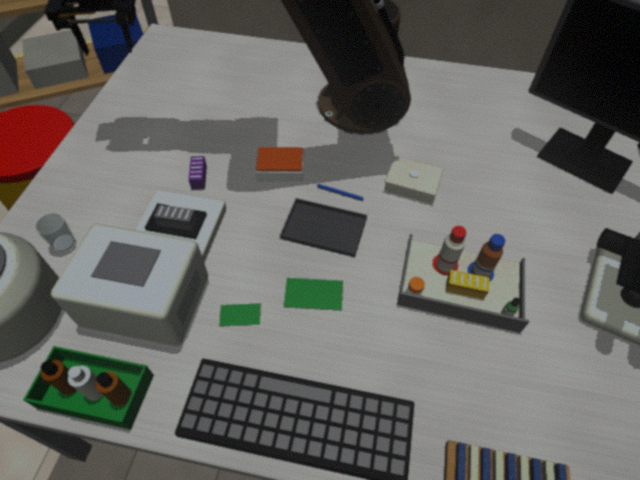

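View pics/top0.png

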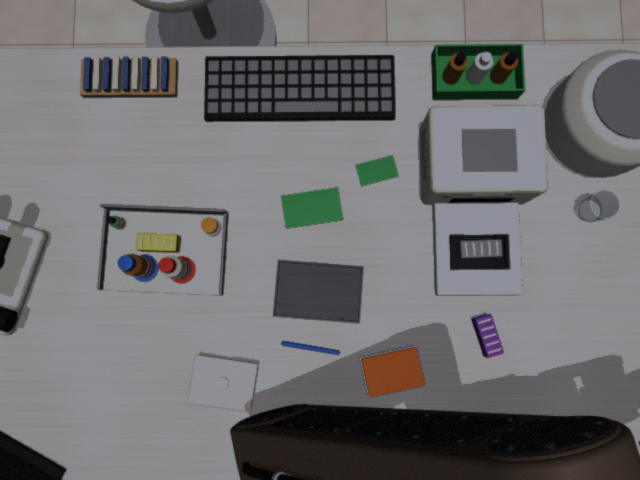

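The top view shows:
- Bay at about (163,250), with the amber/blue-cap bottle at (128,263) and the white/red-cap bottle at (168,266).
- Yellow cassette at (158,242) and steel tray at (318,291).
- Mats at (312,207), the larger one and so the one meant, and (377,170), smaller.
- Cassettes at (482,248), grey in the scanner's seat and meant, and (488,335), a purple look-alike to leave alone.

I'll confirm these in crops.

Run:
```python
import cv2,numpy as np
t=cv2.imread('pics/top0.png'); s=cv2.imread('pics/scene0.png')
a=cv2.resize(t[150:370,260:540],None,fx=2.8,fy=2.7,interpolation=cv2.INTER_CUBIC); cv2.imwrite('pics/c1.png',a)
b=cv2.resize(t[190:310,80:240],None,fx=2.5*2,fy=5,interpolation=cv2.INTER_CUBIC); cv2.imwrite('pics/c2.png',b)
c=cv2.resize(s[220:335,390:540],None,fx=5,fy=5,interpolation=cv2.INTER_CUBIC); cv2.imwrite('pics/c3.png',c)
c=cv2.resize(s[140:335,130:380],None,fx=3,fy=3,interpolation=cv2.INTER_CUBIC); cv2.imwrite('pics/c4.png',c)
```

```text
(no output)
```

View pics/c1.png

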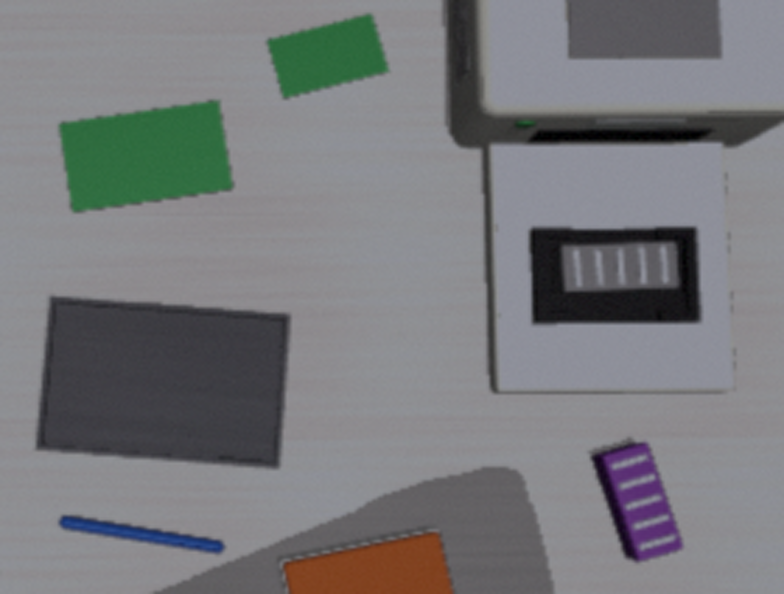

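View pics/c2.png

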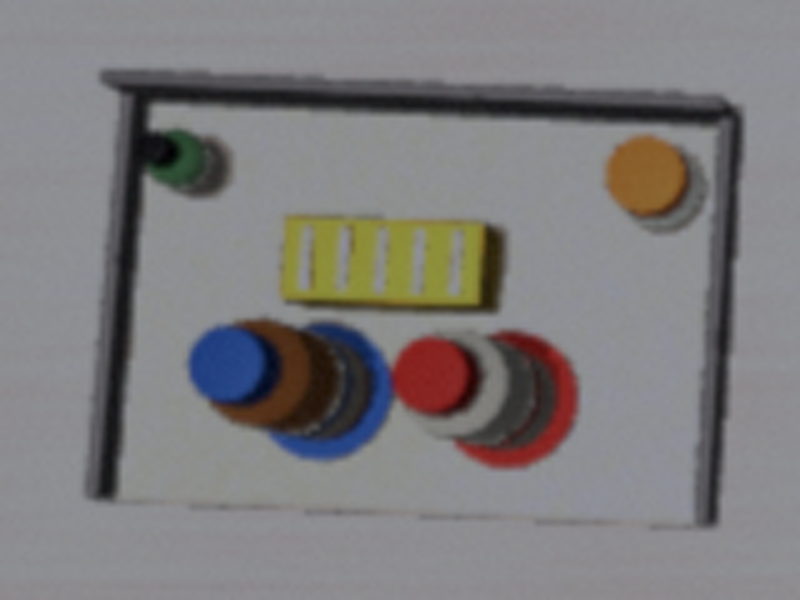

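View pics/c3.png

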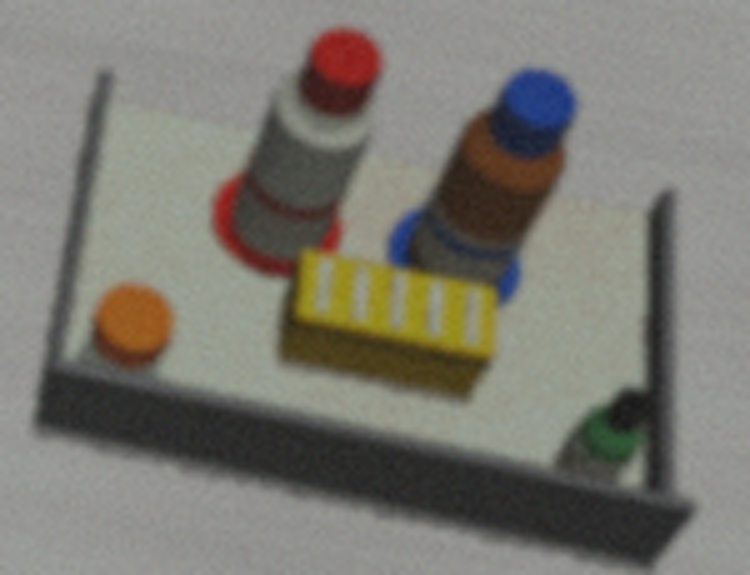

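View pics/c4.png

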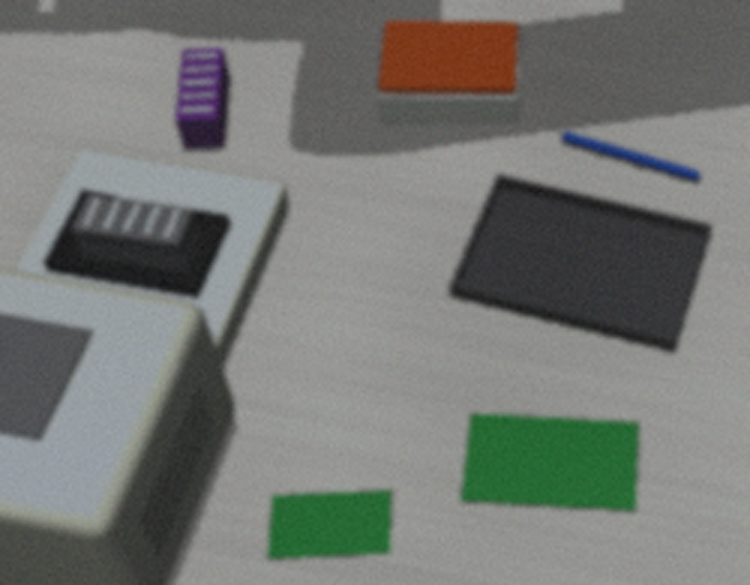

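The crops confirm the picks: the larger mat, the grey cassette inside the dark seat, and the purple one lying separately on the table. Next I measure everything in both views.

```bash
cat > meas.py <<'E'
from h import *
def mask(f,lo,hi,roi):
    h=cv2.cvtColor(f['pixels'],cv2.COLOR_RGB2HSV); m=cv2.inRange(h,np.array(lo),np.array(hi))
    z=np.zeros_like(m);x0,y0,x1,y1=roi;z[y0:y1,x0:x1]=m[y0:y1,x0:x1];return z
def big(m):
    c,_=cv2.findContours(m,cv2.RETR_EXTERNAL,cv2.CHAIN_APPROX_NONE); return max(c,key=cv2.contourArea)
def rect(f,m,z,lift=True):
    c=big(m)[:,0].astype(float); w=np.array([onz(f,u,v,z)[:2] for u,v in c])
    (cx,cy),(a,b),an=cv2.minAreaRect((w*1000).astype(np.float32))
    # angle of long side rel. y
    bx=cv2.boxPoints(((cx,cy),(a,b),an)); e1=bx[1]-bx[0]; e2=bx[2]-bx[1]; e=e1 if np.linalg.norm(e1)>np.linalg.norm(e2) else e2
    if e[1]<0:e=-e
    return np.r_[cx,cy].round(1),round(min(a,b),1),round(max(a,b),1),'yaw of y axis deg',round(float(np.degrees(np.arctan2(-e[0],e[1]))),1)
E
python3 - <<'E'
from meas import *
T=load('top0');S=load('scene0')
g=((45,100,40),(80,255,255))
print('mat T',rect(T,mask(T,*g,(270,180,350,235)),.003));print('mat S',rect(S,mask(S,*g,(275,270,350,315)),.003))
y=((22,110,60),(35,255,255))
print('yel T',rect(T,mask(T,*y,(125,225,190,260)),.042));
yb=((22,110,130),(35,255,255))
print('yel S',rect(S,mask(S,*yb,(440,260,500,300)),.042))
for nm,f,roi in (('T',T,(265,255,370,328)),('S',S,(275,195,372,260))):
    m=mask(f,(0,0,0),(180,255,105),roi); print('tray',nm,rect(f,m,.014 if nm=='T' else .014))
# seat dark in top
for roi,nm in (((440,225,520,280),'T'),):
    m=mask(T,(0,0,0),(180,255,70),roi); m=cv2.morphologyEx(m,cv2.MORPH_CLOSE,np.ones((3,3)));cv2.imwrite('pics/mseat.png',m); print('seat T',rect(T,m,.042))
for roi,f,nm in (((455,235,508,262),T,'T'),((150,200,205,225),S,'S')):
    h=cv2.cvtColor(f['pixels'],cv2.COLOR_RGB2HSV)
    m=mask(f,(0,0,85),(180,255,255),roi);cv2.imwrite('pics/mg%s.png'%nm,m);print('grey',nm,cv2.boundingRect(big(m)),rect(f,m,.070))
# caps
blue=((105,120,60),(125,255,255))
for nm,f,roi in (('T',T,(110,245,141,280)),('S',S,(484,230,510,255))):
    c=big(mask(f,*blue,roi));print('bluecap',nm,cv2.minEnclosingCircle(c),cv2.boundingRect(c))
red1=((0,130,60),(6,255,255));red2=((170,130,60),(180,255,255))
for nm,f,roi in (('T',T,(155,250,178,280)),('S',S,(445,224,470,245))):
    m=mask(f,*red1,roi)|mask(f,*red2,roi);c=big(m);print('redcap',nm,cv2.minEnclosingCircle(c),cv2.boundingRect(c))
E
```

```text
mat T (array([629.3,  -5.8]), 68.1, 117.3, 'yaw of y axis deg', 8.3)
mat S (array([632.4,  -4.8]), 67.3, 116.7, 'yaw of y axis deg', 8.1)
yel T (array([554.7, 301.9]), 34.5, 79.8, 'yaw of y axis deg', -2.4)
yel S (array([558.9, 303.8]), 32.4, 76.5, 'yaw of y axis deg', -2.6)
tray T (array([456.6, -18.2]), 115.7, 174.7, 'yaw of y axis deg', -5.1)
tray S (array([464.5, -17. ]), 125.1, 176.6, 'yaw of y axis deg', -5.0)
seat T (array([ 530.7, -337.3]), 68.1, 117.8, 'yaw of y axis deg', 0.6)
grey T (461, 240, 41, 18) (array([ 533.9, -334.2]), 31.1, 76.7, 'yaw of y axis deg', 2.0)
grey S (150, 200, 55, 20) (array([ 527.8, -331.3]), 53.0, 122.3, 'yaw of y axis deg', 12.0)
bluecap T ((125.17796325683594, 262.4152526855469), 7.629263877868652) (118, 256, 15, 15)
bluecap S ((497.4220886230469, 239.83766174316406), 6.6799163818359375) (491, 234, 14, 13)
redcap T ((165.73684692382812, 264.5789489746094), 7.758570194244385) (158, 258, 16, 15)
redcap S ((458.0, 233.75), 7.846277713775635) (452, 226, 14, 16)
```

```bash
python3 - <<'E'
from meas import *
T=load('top0');S=load('scene0')
from scipy.optimize import least_squares
def disc(f,ms,roi,z,R,bad):
    m=sum(mask(f,*q,roi) for q in ms).astype(np.uint8)
    c=big(m)[:,0]; h=cv2.convexHull(c)[:,0].astype(float)
    w=np.array([onz(f,u,v,z)[:2] for u,v in h])
    w=w[[not bad(u,v) for u,v in h]]
    s=least_squares(lambda p:np.hypot(*(w-p[:2]).T)-R,np.r_[w.mean(0)],loss='soft_l1',f_scale=.001)
    return s.x.round(4),len(w),np.abs(s.fun).max().round(4)
blue=[((105,100,40),(125,255,255))];red=[((0,120,40),(6,255,255)),((170,120,40),(180,255,255))]
print('bdisc T',disc(T,blue,(142,250,162,285),.008,.028,lambda u,v:u<144))
print('rdisc T',disc(T,red,(182,250,200,290),.008,.028,lambda u,v:u<184))
print('rdisc T2',disc(T,red,(172,270,200,290),.008,.028,lambda u,v:u<174 or v<272))
# cap tops via bright part
def cap(f,ms,roi,vmin):
    h=cv2.cvtColor(f['pixels'],cv2.COLOR_RGB2HSV)[:,:,2]
    m=sum(mask(f,*q,roi) for q in ms).astype(np.uint8)&((h>=vmin)*255).astype(np.uint8)
    c=big(m);return np.array(cv2.fitEllipse(c)[0]),cv2.fitEllipse(c)[1]
for nm,ms,rt,rs in (('blue',blue,(110,245,141,280),(484,230,510,255)),('red',red,(155,250,178,280),(445,224,470,246))):
    hh=cv2.cvtColor(S['pixels'],cv2.COLOR_RGB2HSV)[:,:,2]
    m=sum(mask(S,*q,rs) for q in ms); v=hh[m>0]; print(np.percentile(v,[5,30,50,70,95]))
    a,b=cap(T,ms,rt,0),cap(S,ms,rs,130); print(nm,a,b); P=tri(T,a[0],S,b[0]);print('tri',P); print('T@.128',onz(T,*a[0],.128),'S@.128',onz(S,*b[0],.128))
# yellow, mat, centroid heights
y=((22,110,60),(35,255,255));yb=((22,110,130),(35,255,255));g=((45,100,40),(80,255,255))
def cen(m): 
    M=cv2.moments(big(m));return np.array([M['m10'],M['m01']])/M['m00']
print('yel tri',tri(T,cen(mask(T,*y,(125,225,190,260))),S,cen(mask(S,*yb,(440,260,500,300)))))
print('mat tri',tri(T,cen(mask(T,*g,(270,180,350,235))),S,cen(mask(S,*g,(275,270,350,315)))))
E
python3 - <<'E'
import cv2
s=cv2.imread('pics/scene0.png')[180:250,130:240]
cv2.imwrite('pics/c5.png',cv2.resize(s,None,fx=7,fy=7,interpolation=cv2.INTER_CUBIC))
t=cv2.imread('pics/top0.png')[220:290,440:530]
cv2.imwrite('pics/c6.png',cv2.resize(t,None,fx=8,fy=8,interpolation=cv2.INTER_CUBIC))
E
```

```text
bdisc T (array([0.5064, 0.3365]), 10, np.float64(0.0009))
rdisc T (array([0.5027, 0.2608]), 10, np.float64(0.0007))
rdisc T2 (array([0.5038, 0.2602]), 6, np.float64(0.0005))
[ 52.    86.3  125.   129.   131.15]
blue (array([125.50720978, 262.57870483]), (14.802528381347656, 15.535009384155273)) (array([498.10238647, 238.80050659]), (7.524740695953369, 8.654613494873047))
tri (array([0.50694394, 0.33581644, 0.12434571]), np.float64(0.0026745651374811556))
T@.128 [0.50659116 0.3331871  0.128     ] S@.128 [0.50951235 0.33605226 0.128     ]
[ 60.  81. 139. 143. 147.]
red (array([166.54275513, 264.92617798]), (14.152176856994629, 16.199031829833984)) (array([459.11453247, 230.5242157 ]), (8.612987518310547, 12.618561744689941))
tri (array([0.50195542, 0.26038779, 0.12386909]), np.float64(0.0028469351410698646))
T@.128 [0.50163485 0.25782409 0.128     ] S@.128 [0.50492999 0.26093641 0.128     ]
yel tri (array([0.55562704, 0.30709059, 0.03392518]), np.float64(0.006270742745248783))
mat tri (array([ 0.63010829, -0.0054186 , -0.00312828]), np.float64(0.0004781175886850227))
```

View pics/c5.png

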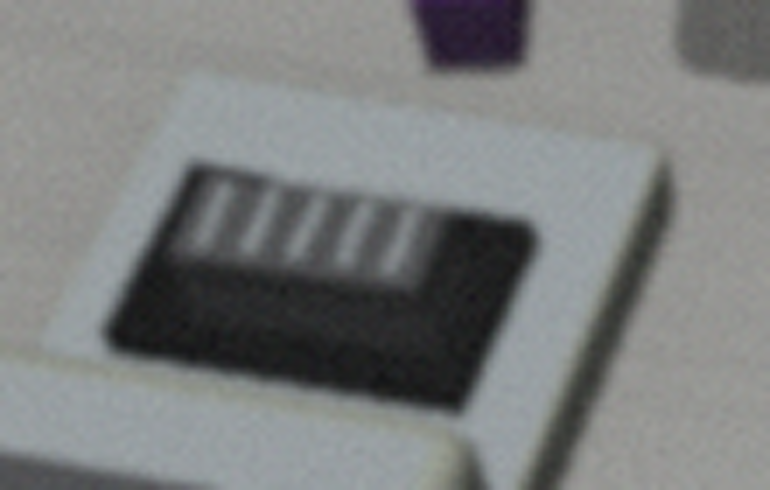

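View pics/c6.png

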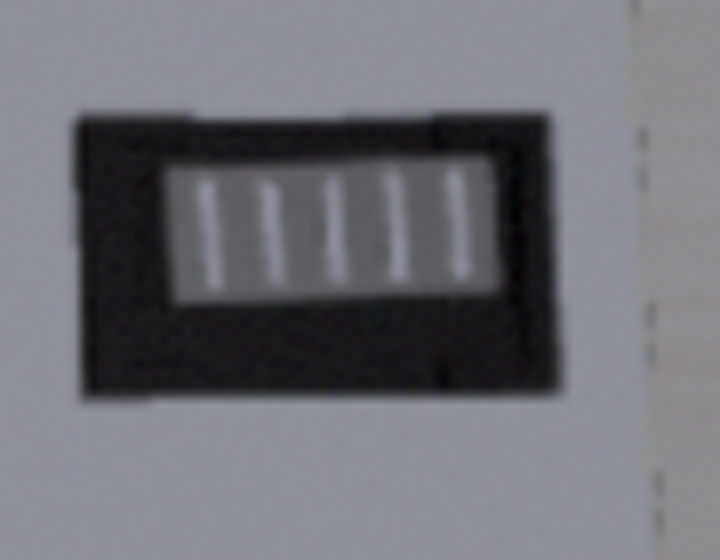

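Run:
```python
from meas import *
T=load('top0');S=load('scene0')
q=lambda x,y:(x/7+130-.5,y/7+180-.5)
p=lambda x,y:(x/8+440-.5,y/8+220-.5)
for nm,cs,ct,z in (('seat',[(192,160),(540,225),(462,412),(105,342)],[(78,115),(550,115),(560,397),(84,400)],.042),('grey',[(205,168),(442,205),(415,292),(178,255)],[(165,165),(490,158),(498,296),(173,304)],.07)):
    a=np.mean([q(*c) for c in cs],0);b=np.mean([p(*c) for c in ct],0)
    print(nm,a,b,tri(T,b,S,a),onz(T,*b,z),onz(S,*a,z))
    w=np.array([onz(T,*p(*c),z) for c in ct]);print(np.diff(w[[0,1,2,3,0]],axis=0)[:,:2].round(4).tolist())
# tray T corners edges
print([proj(T,[.457,-.018,.004]),proj(S,[.457,-.018,.004])])
# TCP check
print(proj(T,r.sense()['tcp_pos']),proj(S,r.sense()['tcp_pos']))
```

```text
seat [175.89285714 220.17857143] [479.25    251.59375] (array([ 0.53103512, -0.3394758 ,  0.03374771]), np.float64(0.0006914920527957089)) [ 0.53028112 -0.33766026  0.042     ] [ 0.53665614 -0.33484526  0.042     ]
[[-0.001, -0.117], [-0.0701, 0.0008], [0.0003, 0.1171], [0.0708, -0.0009]]
grey [173.78571429 212.35714286] [480.9375  248.34375] (array([ 0.53401767, -0.33478332,  0.0662799 ]), np.float64(0.00010768818341165482)) [ 0.53362454 -0.33385283  0.07      ] [ 0.5366518  -0.33274633  0.07      ]
[[0.001, -0.0786], [-0.0335, -0.0004], [-0.0013, 0.0783], [0.0338, 0.0007]]
[array([318.06652092, 290.89522937]), array([323.63442004, 226.17854562])]
[669.36879811 436.08226008] [109.01973921  50.74170172]
```

Checks: the two discs come out 76 mm apart, and the seat (70×117) and cassette sizes match the text. Triangulated heights agree within about 4 mm, and the scene camera is biased about 3 mm in x. Next is a helper that turns targets into tool-axis shifts.

```bash
cat > go.py <<'E'
import sys
from h import *
from scipy.spatial.transform import Rotation as Ro
def plan(p,yaw):   # yaw: direction of jaw (tool y) in world deg, +-180 equivalent handled by caller
    s=r.sense(); R0=Ro.from_rotvec(s['tool_rot']); a=np.radians(yaw+90)
    X=np.array([np.cos(a),np.sin(a),0]);Z=np.array([0,0,-1.]);Y=np.cross(Z,X)
    R1=Ro.from_matrix(np.c_[X,Y,Z]); d=R0.inv().apply(np.array(p)-s['tcp_pos'])*1000
    w=np.degrees((R0.inv()*R1).as_rotvec()); print('shift',d.round(1),'turn',w.round(1),'t',round(s['t'],1))
if __name__=='__main__':
    a=list(map(float,sys.argv[1:]));
    s=r.sense(); X=Ro.from_rotvec(s['tool_rot']).as_matrix(); print('pos',s['tcp_pos'].round(4),'jaw yaw',np.degrees(np.arctan2(X[1,0],X[0,0])).round(1)-90,'tilt',np.degrees(np.arccos(-X[2,2])).round(2),'F',s['contact_force'].round(1),'w',round(s['gripper_width'],3))
    if a: plan(a[:3],a[3])
E
python3 go.py .45 -.25 .24 -2.4; python3 go.py .504 .26 .2 -2.4
```

```text
pos [ 0.2083 -0.5891  0.2141] jaw yaw -70.5 tilt 0.05 F [ 0. -0.  0.] w 1.002
shift [ 340.9 -239.1  -25.6] turn [ -0.   -0.  -68.1] t 0.1
pos [ 0.2083 -0.5891  0.2141] jaw yaw -70.5 tilt 0.05 F [ 0. -0.  0.] w 1.002
shift [ 561.8 -701.9   14.9] turn [ -0.   -0.  -68.1] t 0.1
```

apply_moves:
  moves: [341,-239,-26,0,0,-68.1,341,-239,-26,0,0,-68.1,341,-239,-26,0,0,-68.1,341,-239,-26,0,0,-68.1,341,-239,-26,0,0,-68.1,341,-239,-26,0,0,-68.1,341,-239,-26,0,0,-68.1,341,-239,-26,0,0,-68.1,341,-239,-26,0,0,-68.1,341,-239,-26,0,0,-68.1,341,-239,-26,0,0,-68.1,341,-239,-26,0,0,-68.1]
  gripper: 0.8
  squeeze: 20

```text
t: 1.1
tcp_pos: [0.4511, -0.2485, 0.2406]
tool_rot: [-2.264, -2.178, 0.0]
contact_force: [0.6, -0.7, 0.5]
gripper_width: 0.801
```

```bash
python3 go.py .504 .26 .2 -2.4
```

```text
pos [ 0.4511 -0.2485  0.2406] jaw yaw -2.200000000000003 tilt 0.01 F [ 0.6 -0.7  0.5] w 0.801
shift [510.2  33.2  40.6] turn [-0.   0.   0.2] t 1.1
```

apply_moves:
  moves: [40,3,3,0,0,0.2,80,5,6,0,0,0.2,120,8,10,0,0,0.2,160,10,13,0,0,0.2,200,13,16,0,0,0.2,240,16,20,0,0,0.2,280,18,24,0,0,0.2,320,21,28,0,0,0.2,360,24,32,0,0,0.2,400,27,36,0,0,0.2,440,30,40,0,0,0.2,475,32,40,0,0,0.2]

```text
t: 2.1
tcp_pos: [0.5025, 0.2238, 0.1996]
tool_rot: [-2.274, -2.167, 0.002]
contact_force: [0.1, 1.1, 0.2]
gripper_width: 0.801
```

apply_moves:
  moves: [20,1,0,0,0,0,33,1,0,0,0,0,35,1,0,0,0,0,35,1,0,0,0,0]

```text
t: 2.43
tcp_pos: [0.505, 0.257, 0.2003]
tool_rot: [2.272, 2.169, -0.001]
contact_force: [-0.0, 0.5, -0.3]
gripper_width: 0.799
```

```bash
python3 - <<'E'
from h import *
T=shot('top','t1.png');S=shot('scene','s1.png')
p=r.sense()['tcp_pos'];print(p,proj(T,p),proj(S,p))
E
python3 go.py .504 .26 .058 -2.4
```

```text
[0.50504819 0.25628228 0.20055099] [156.36673848 259.34883099] [466.25115345 206.66320149]
pos [0.505  0.2563 0.2006] jaw yaw -2.700000000000003 tilt 0.03 F [-0.3 -0.1  0.7] w 0.799
shift [  3.7  -1.2 142.5] turn [-0.   0.  -0.3] t 2.5
```

View pics/s1.png

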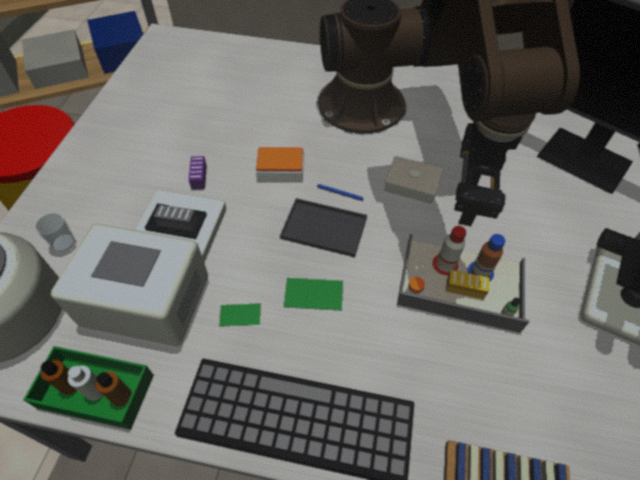

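Run:
```python
import cv2,numpy as np
s=cv2.imread('pics/s1.png');t=cv2.imread('pics/t1.png')
cv2.circle(s,(466,207),1,(0,255,0),-1);cv2.circle(t,(156,259),1,(0,255,0),-1)
a=cv2.resize(s[120:300,400:530],(433,600),interpolation=cv2.INTER_CUBIC);b=cv2.resize(t[170:330,90:190],(367,600),interpolation=cv2.INTER_CUBIC)
cv2.imwrite('pics/c7.png',np.hstack([a,b]))
```

```text
(no output)
```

View pics/c7.png

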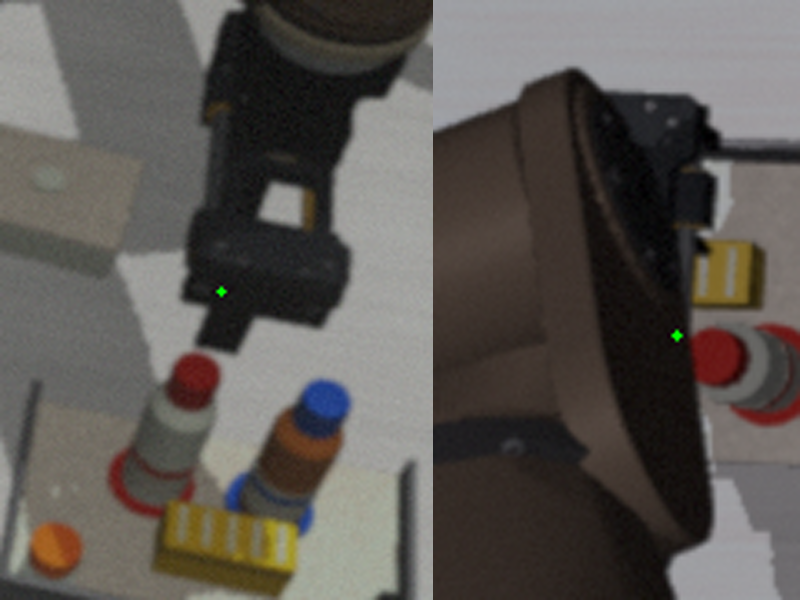

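apply_moves:
  moves: [4,-1,20,0,0,-0.3,4,-1,40,0,0,-0.3,4,-1,60,0,0,-0.3,4,-1,80,0,0,-0.3,4,-1,100,0,0,-0.3,4,-1,118,0,0,-0.3,4,-1,130,0,0,-0.3,4,-1,138,0,0,-0.3,4,-1,142,0,0,-0.3,4,-1,142,0,0,-0.3]

```text
t: 3.37
tcp_pos: [0.5042, 0.2611, 0.0583]
tool_rot: [-2.267, -2.175, 0.001]
contact_force: [0.2, 0.1, 0.6]
gripper_width: 0.801
```

apply_moves:
  moves: [0,0,0,0,0,0,0,0,0,0,0,0,0,0,0,0,0,0,0,0,0,0,0,0,0,0,0,0,0,0,0,0,0,0,0,0]
  gripper: 0.3
  squeeze: 20

```text
t: 3.87
tcp_pos: [0.5041, 0.2619, 0.0588]
tool_rot: [2.266, 2.176, 0.0]
contact_force: [0.6, 0.8, -2.0]
gripper_width: 0.437
```

```bash
python3 go.py .504 .26 .20 -2.4
```

```text
pos [0.5041 0.2619 0.0588] jaw yaw -2.299999999999997 tilt 0.01 F [ 0.6  0.8 -2. ] w 0.437
shift [-1.900e+00  1.000e-01 -1.412e+02] turn [ 0.  -0.   0.1] t 3.9
```

apply_moves:
  moves: [0,0,-10,0,0,0,0,0,-25,0,0,0,0,0,-45,0,0,0,0,0,-65,0,0,0,0,0,-80,0,0,0,0,0,-90,0,0,0,0,0,-95,0,0,0]

```text
t: 4.45
tcp_pos: [0.5043, 0.262, 0.1553]
tool_rot: [2.265, 2.175, 0.003]
contact_force: [0.5, -0.4, -2.2]
gripper_width: 0.438
```

```bash
python3 go.py .454 -.058 .154 -5
```

```text
pos [0.5043 0.262  0.1553] jaw yaw -2.299999999999997 tilt 0.1 F [ 0.5 -0.4 -2.2] w 0.438
shift [-321.8  -37.3    1. ] turn [ 0.1 -0.   2.7] t 4.5
```

apply_moves:
  moves: [-10,-1,0,0,0,0.1,-30,-3,0,0,0,0.3,-60,-7,0,0,0,0.5,-95,-11,0,0,0,0.8,-130,-15,0,0,0,1.1,-165,-19,0,0,0,1.4,-200,-23,0,0,0,1.7,-235,-27,0,0,0,2,-265,-31,0,0,0,2.2,-290,-34,0,0,0,2.4,-310,-36,0,0,0,2.6,-322,-37,0,0,0,2.7]

```text
t: 5.45
tcp_pos: [0.4527, -0.0605, 0.1528]
tool_rot: [-2.318, -2.119, 0.002]
contact_force: [-0.4, 0.1, -1.7]
gripper_width: 0.439
```

```bash
python3 go.py .454 -.058 .054 -5
```

```text
pos [ 0.4527 -0.0605  0.1528] jaw yaw -5.099999999999994 tilt 0.09 F [-0.4  0.1 -1.7] w 0.439
shift [ 2.6  1.2 98.8] turn [-0.1  0.  -0.1] t 5.5
```

apply_moves:
  moves: [2,1,15,0,0,0,2,1,35,0,0,0,2,1,55,0,0,0,2,1,72,0,0,0,2,1,85,0,0,0,2,1,92,0,0,0,2,1,95,0,0,0,2,1,97,0,0,0,2,1,98,0,0,0,2,1,98,0,0,0]

```text
t: 6.28
tcp_pos: [0.4553, -0.0565, 0.0559]
tool_rot: [2.316, 2.121, 0.0]
contact_force: [-0.2, -0.1, -2.1]
gripper_width: 0.434
```

apply_moves:
  moves: [0,0,0,0,0,0,0,0,0,0,0,0]

```text
t: 6.45
tcp_pos: [0.4554, -0.0565, 0.0561]
tool_rot: [2.316, 2.121, 0.001]
contact_force: [-0.2, 0.1, -2.4]
gripper_width: 0.436
```

apply_moves:
  moves: [0,0,0.5,0,0,0,0,0,1,0,0,0,0,0,1.3,0,0,0,0,0,1.3,0,0,0]

```text
t: 6.78
tcp_pos: [0.4553, -0.0565, 0.0547]
tool_rot: [2.316, 2.121, 0.0]
contact_force: [-1.1, 1.4, 4.8]
gripper_width: 0.438
```

apply_moves:
  moves: [0,0,0,0,0,0,0,0,0,0,0,0,0,0,0,0,0,0,0,0,0,0,0,0,0,0,0,0,0,0]
  gripper: 0.8

```text
t: 7.2
tcp_pos: [0.4552, -0.0565, 0.0543]
tool_rot: [2.317, 2.122, -0.0]
contact_force: [-0.4, -0.1, 0.4]
gripper_width: 0.729
```

apply_moves:
  moves: [0,0,-15,0,0,0,0,0,-40,0,0,0,0,0,-75,0,0,0,0,0,-110,0,0,0,0,0,-135,0,0,0,0,0,-145,0,0,0]

```text
t: 7.7
tcp_pos: [0.4561, -0.0566, 0.2027]
tool_rot: [2.314, 2.119, 0.004]
contact_force: [-0.5, 0.1, 0.3]
gripper_width: 0.801
```

```bash
python3 go.py .5073 .3365 .20 -2.4
```

```text
pos [ 0.4561 -0.0566  0.2027] jaw yaw -5.0 tilt 0.28 F [-0.5  0.1  0.3] w 0.801
shift [396.1  16.6   2.4] turn [ 0.3  0.1 -2.6] t 7.7
```

apply_moves:
  moves: [15,1,0,0,0,-0.2,45,2,0,0,0,-0.5,85,4,0,0,0,-0.8,125,6,0,0,0,-1.1,165,8,0,0,0,-1.4,205,10,0,0,0,-1.7,245,12,0,0,0,-2,285,13,0,0,0,-2.2,325,14,0,0,0,-2.5,360,15,0,0,0,-2.6,385,16,0,0,0,-2.6,396,16,0,0,0,-2.6]

```text
t: 8.7
tcp_pos: [0.5056, 0.3396, 0.1988]
tool_rot: [-2.265, -2.176, -0.0]
contact_force: [0.1, -0.2, 0.4]
gripper_width: 0.8
```

apply_moves:
  moves: [0,0,0,0,0,0,0,0,0,0,0,0]

```text
t: 8.87
tcp_pos: [0.5055, 0.3361, 0.1989]
tool_rot: [2.267, 2.175, -0.002]
contact_force: [0.5, -0.3, 0.1]
gripper_width: 0.803
```

```bash
python3 go.py .5073 .3365 .058 -2.4;python3 - <<'E'
from h import *
T=shot('top','t2.png')
import cv2
t=cv2.imread('pics/t2.png');cv2.imwrite('pics/c8.png',cv2.resize(t[180:340,80:380],(800,427),interpolation=cv2.INTER_CUBIC))
E
```

```text
pos [0.5055 0.3361 0.1989] jaw yaw -2.4000000000000057 tilt 0.06 F [ 0.5 -0.3  0.1] w 0.803
shift [  0.6   1.9 140.9] turn [-0.  0.  0.] t 8.9
```

View pics/c8.png

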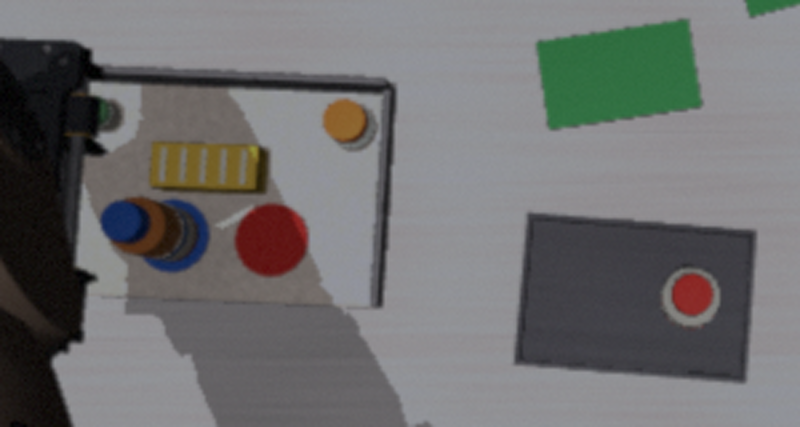

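The red-cap bottle stands in the tray at crop (690,295), and the red disc is fully visible. I'm descending on the blue bottle.

apply_moves:
  moves: [1,2,20,0,0,0,1,2,40,0,0,0,1,2,60,0,0,0,1,2,80,0,0,0,1,2,100,0,0,0,1,2,118,0,0,0,1,2,130,0,0,0,1,2,138,0,0,0,1,2,141,0,0,0,1,2,141,0,0,0]

```text
t: 9.75
tcp_pos: [0.5081, 0.3371, 0.0583]
tool_rot: [-2.269, -2.173, 0.001]
contact_force: [-0.2, 0.3, 0.0]
gripper_width: 0.8
```

apply_moves:
  moves: [0,0,0,0,0,0,0,0,0,0,0,0,0,0,0,0,0,0,0,0,0,0,0,0,0,0,0,0,0,0,0,0,0,0,0,0]
  gripper: 0.3

```text
t: 10.25
tcp_pos: [0.5079, 0.3376, 0.0585]
tool_rot: [2.268, 2.174, 0.0]
contact_force: [-1.0, 0.6, 2.4]
gripper_width: 0.441
```

apply_moves:
  moves: [0,0,-10,0,0,0,0,0,-25,0,0,0,0,0,-45,0,0,0,0,0,-65,0,0,0,0,0,-80,0,0,0,0,0,-90,0,0,0,0,0,-95,0,0,0,0,0,-95,0,0,0]

```text
t: 10.92
tcp_pos: [0.5081, 0.3377, 0.1543]
tool_rot: [2.268, 2.174, 0.002]
contact_force: [-0.2, 0.7, -1.7]
gripper_width: 0.436
```

```bash
python3 go.py .461 .023 .154 -5
```

```text
pos [0.5081 0.3377 0.1543] jaw yaw -2.4000000000000057 tilt 0.08 F [-0.2  0.7 -1.7] w 0.436
shift [-3.164e+02 -3.370e+01  1.000e-01] turn [ 0.1 -0.   2.6] t 10.9
```

apply_moves:
  moves: [-10,-1,0,0,0,0.1,-30,-3,0,0,0,0.3,-60,-6,0,0,0,0.5,-95,-10,0,0,0,0.8,-130,-14,0,0,0,1.1,-165,-18,0,0,0,1.4,-200,-21,0,0,0,1.7,-235,-25,0,0,0,2,-265,-28,0,0,0,2.2,-290,-31,0,0,0,2.4,-307,-33,0,0,0,2.6,-316,-34,0,0,0,2.6]

```text
t: 11.92
tcp_pos: [0.4593, 0.0212, 0.1526]
tool_rot: [-2.318, -2.119, 0.002]
contact_force: [-1.1, 0.5, -1.3]
gripper_width: 0.435
```

apply_moves:
  moves: [0,0,15,0,0,0,0,0,35,0,0,0,0,0,55,0,0,0,0,0,72,0,0,0,0,0,85,0,0,0,0,0,92,0,0,0,0,0,95,0,0,0,0,0,97,0,0,0,0,0,98,0,0,0,0,0,98,0,0,0]

```text
t: 12.75
tcp_pos: [0.4607, 0.0233, 0.0557]
tool_rot: [2.316, 2.121, 0.001]
contact_force: [0.2, 0.4, -2.0]
gripper_width: 0.439
```

apply_moves:
  moves: [0,0,0,0,0,0,0,0,0,0,0,0]

```text
t: 12.92
tcp_pos: [0.4607, 0.0233, 0.0558]
tool_rot: [2.316, 2.121, 0.001]
contact_force: [0.7, 1.2, -1.9]
gripper_width: 0.438
```

apply_moves:
  moves: [0,0,0.5,0,0,0,0,0,1,0,0,0,0,0,1.3,0,0,0,0,0,1.3,0,0,0]

```text
t: 13.25
tcp_pos: [0.4607, 0.0232, 0.0544]
tool_rot: [2.316, 2.121, 0.001]
contact_force: [-0.5, -0.3, 5.1]
gripper_width: 0.44
```

apply_moves:
  moves: [0,0,0,0,0,0,0,0,0,0,0,0,0,0,0,0,0,0,0,0,0,0,0,0,0,0,0,0,0,0]
  gripper: 0.8

```text
t: 13.67
tcp_pos: [0.4606, 0.0233, 0.054]
tool_rot: [2.317, 2.122, -0.0]
contact_force: [0.8, 0.7, 0.2]
gripper_width: 0.732
```

apply_moves:
  moves: [0,0,-15,0,0,0,0,0,-40,0,0,0,0,0,-75,0,0,0,0,0,-110,0,0,0,0,0,-140,0,0,0,0,0,-150,0,0,0,0,0,-150,0,0,0]

```text
t: 14.25
tcp_pos: [0.4615, 0.0232, 0.2065]
tool_rot: [2.314, 2.119, 0.005]
contact_force: [0.3, 0.8, 0.4]
gripper_width: 0.802
```

```bash
python3 go.py .5345 -.334 .20 2;python3 - <<'E'
from h import *
T=shot('top','t3.png');S=shot('scene','s3.png')
E
```

```text
pos [0.4615 0.0232 0.2065] jaw yaw -5.0 tilt 0.29 F [0.3 0.8 0.4] w 0.802
shift [-349.5  104.     7. ] turn [ 0.3  0.  -7. ] t 14.2
```

View pics/s3.png

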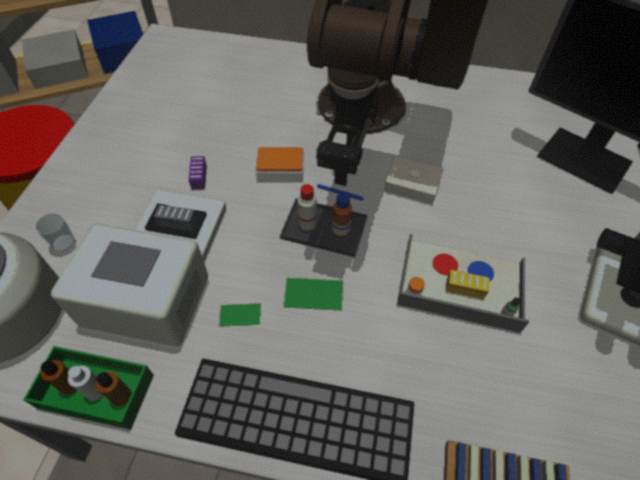

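View pics/t3.png

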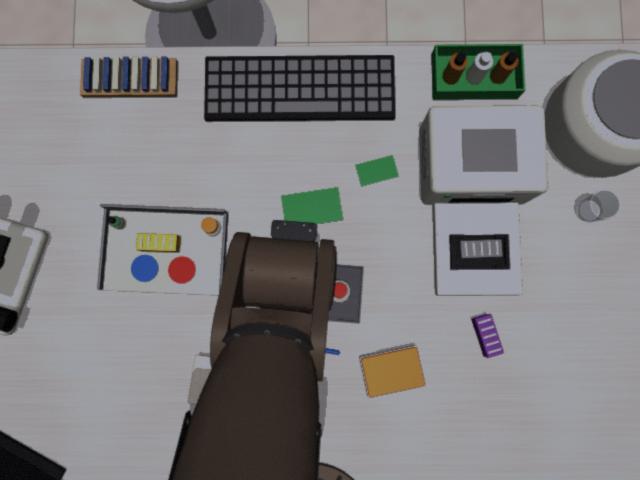

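Both bottles stand in the tray, and both discs are clear in the bay at top (145,268) and (182,270). I'll remeasure the discs, the grey cassette and the housing front.

Run:
```python
from meas import *
blue=[((105,100,40),(125,255,255))];red=[((0,120,40),(6,255,255)),((170,120,40),(180,255,255))]
g=((45,100,40),(80,255,255))
for f,nm,rb,rr in ((load('t3'),'T',(125,250,163,290),(163,250,205,290)),(load('s3'),'S',(465,250,498,285),(428,245,462,280))):
    for n,ms,ro in (('blue',blue,rb),('red',red,rr)):
        m=sum(mask(f,*q,ro) for q in ms).astype(np.uint8); c=big(m); e=cv2.fitEllipse(c); print(nm,n,np.round(e[0],1),onz(f,*e[0],.008)[:2].round(4),np.round(e[1],1))
T=load('t3')
y=((22,110,60),(35,255,255))
print('yel',rect(T,mask(T,*y,(125,225,190,260)),.042))
m=mask(T,(0,0,85),(180,255,255),(455,237,508,262));print(rect(T,m,.07))
# housing lower front edge
h=cv2.cvtColor(T['pixels'],cv2.COLOR_RGB2GRAY); print(h[185:215,480]); 
for v in (194,200,203): print(v,onz(T,480,v,.135)[0],onz(T,480,v,.03)[0])
```

```text
T blue [144.1 267.8] [0.5065 0.3351] [25.7 26.5]
T red [181.3 269.5] [0.5026 0.2593] [25.3 26.2]
S blue [480.7 269. ] [0.5033 0.3362] [13.6 27.7]
S red [444.6 263.5] [0.5051 0.2589] [19.4 23.9]
yel (array([554.6, 301.5]), 34.5, 80.6, 'yaw of y axis deg', -2.4)
(array([ 533.7, -334.3]), 31.9, 78.2, 'yaw of y axis deg', 2.0)
[161 159 159 159 156 152 134 107  89  94  84  64  52  22   4   7  13  54
 114 156 160 161 159 159 161 161 157 160 160 161]
194 0.6271921412460969 0.6485602781386536
200 0.6159590148184697 0.6362375518201485
203 0.6103529334188333 0.6300876871985703
```

```bash
python3 go.py .531 -.334 .20 1
```

```text
pos [0.4602 0.0233 0.2036] jaw yaw -5.0 tilt 0.0 F [0.6 1.1 0.3] w 0.8
shift [-349.7  101.8    3.6] turn [-0.  0. -6.] t 14.3
```

apply_moves:
  moves: [-15,4,0,0,0,-0.4,-45,12,1,0,0,-1,-80,23,1,0,0,-2,-115,34,2,0,0,-2.6,-150,44,2,0,0,-3.2,-185,54,3,0,0,-3.8,-220,64,3,0,0,-4.4,-255,75,4,0,0,-5,-290,85,4,0,0,-5.5,-320,94,4,0,0,-6,-340,100,4,0,0,-6,-350,102,4,0,0,-6]
  gripper: 0.7

```text
t: 15.35
tcp_pos: [0.5311, -0.3366, 0.1973]
tool_rot: [-2.203, -2.236, 0.001]
contact_force: [-0.1, -0.1, 0.0]
gripper_width: 0.702
```

apply_moves:
  moves: [0,0,0,0,0,0,0,0,0,0,0,0,0,0,0,0,0,0]

```text
t: 15.6
tcp_pos: [0.5312, -0.3329, 0.1994]
tool_rot: [-2.201, -2.24, 0.0]
contact_force: [-0.1, 0.9, -0.2]
gripper_width: 0.701
```

```bash
python3 go.py .531 -.334 .041 1
python3 - <<'E'
from h import *
S=shot('scene','s4.png');T=shot('top','t4.png')
s=cv2.imread('pics/s4.png')[90:270,110:290];t=cv2.imread('pics/t4.png')[150:330,400:580]
cv2.imwrite('pics/c9.png',np.hstack([cv2.resize(s,(400,400)),cv2.resize(t,(400,400))]))
E
```

```text
pos [ 0.5312 -0.3329  0.1994] jaw yaw 1.0 tilt 0.08 F [-0.1  0.9 -0.2] w 0.701
shift [ -1.3  -0.  158.4] turn [-0.1 -0.1  0. ] t 15.6
```

View pics/c9.png

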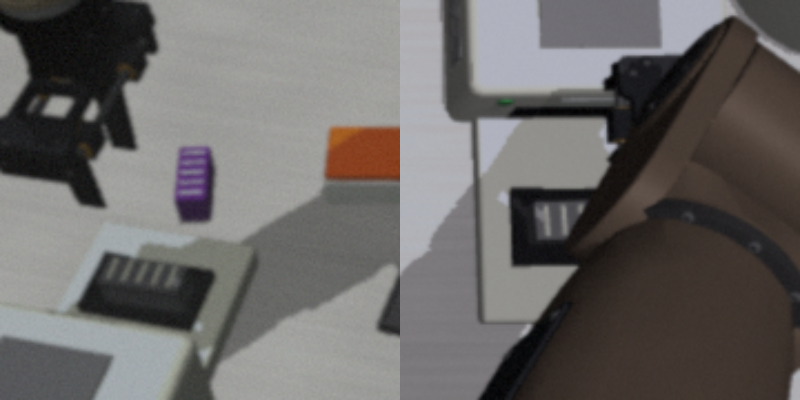

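apply_moves:
  moves: [-1,0,20,0,0,0,-1,0,45,0,0,0,-1,0,70,0,0,0,-1,0,90,0,0,0,-1,0,108,0,0,0,-1,0,120,0,0,0,-1,0,128,0,0,0,-1,0,132,0,0,0,-1,0,132,0,0,0,-1,0,132,0,0,0]

```text
t: 16.53
tcp_pos: [0.5318, -0.3354, 0.0688]
tool_rot: [2.202, 2.24, 0.0]
contact_force: [-0.4, -0.5, -0.2]
gripper_width: 0.699
```

apply_moves:
  moves: [0,0,3,0,0,0,0,0,6,0,0,0,0,0,9,0,0,0,0,0,12,0,0,0,0,0,15,0,0,0,0,0,18,0,0,0,0,0,21,0,0,0,0,0,24,0,0,0,0,0,26,0,0,0,0,0,26,0,0,0]

```text
t: 17.37
tcp_pos: [0.5313, -0.3352, 0.0415]
tool_rot: [-2.202, -2.24, 0.0]
contact_force: [0.4, 1.6, 0.6]
gripper_width: 0.699
```

apply_moves:
  moves: [0,0,0,0,0,0,0,0,0,0,0,0,0,0,0,0,0,0,0,0,0,0,0,0,0,0,0,0,0,0,0,0,0,0,0,0]
  gripper: 0.2

```text
t: 17.87
tcp_pos: [0.5316, -0.3354, 0.0422]
tool_rot: [2.202, 2.24, 0.0]
contact_force: [0.5, 0.2, 0.0]
gripper_width: 0.353
```

apply_moves:
  moves: [0,0,-5,0,0,0,0,0,-15,0,0,0,0,0,-35,0,0,0,0,0,-60,0,0,0,0,0,-85,0,0,0,0,0,-110,0,0,0,0,0,-130,0,0,0,0,0,-145,0,0,0,0,0,-150,0,0,0,0,0,-150,0,0,0,0,0,-150,0,0,0]

```text
t: 18.78
tcp_pos: [0.5312, -0.3351, 0.1917]
tool_rot: [-2.202, -2.24, 0.0]
contact_force: [-0.2, -0.3, -1.9]
gripper_width: 0.357
```

```bash
python3 go.py .630 -.0055 .19 8.2
```

```text
pos [ 0.5312 -0.3351  0.1917] jaw yaw 1.0 tilt 0.02 F [-0.2 -0.3 -1.9] w 0.357
shift [327.9 104.4   1.8] turn [-0.  -0.  -7.2] t 18.8
```

apply_moves:
  moves: [12,4,0,0,0,-0.2,40,12,0,0,0,-0.8,72,23,0,0,0,-1.5,105,33,0,0,0,-2.3,138,44,0,0,0,-3,171,54,0,0,0,-3.7,204,65,0,0,0,-4.5,237,75,0,0,0,-5.2,270,86,0,0,0,-6,298,95,0,0,0,-6.6,318,101,0,0,0,-7,328,104,0,0,0,-7.2]

```text
t: 19.78
tcp_pos: [0.6297, -0.0022, 0.1907]
tool_rot: [-2.053, -2.376, 0.001]
contact_force: [-0.3, -0.3, -1.4]
gripper_width: 0.359
```

apply_moves:
  moves: [0,0,0,0,0,0,0,0,0,0,0,0,0,0,0,0,0,0]

```text
t: 20.03
tcp_pos: [0.6295, -0.0066, 0.1916]
tool_rot: [-2.058, -2.373, 0.001]
contact_force: [-0.7, -0.0, -1.8]
gripper_width: 0.355
```

```bash
python3 go.py .630 -.0055 .0125 8.2
```

```text
pos [ 0.6295 -0.0066  0.1916] jaw yaw 8.099999999999994 tilt 0.05 F [-0.7 -0.  -1.8] w 0.355
shift [  1.    0.8 179.1] turn [-0.   0.  -0.1] t 20.0
```

apply_moves:
  moves: [1,1,15,0,0,0,1,1,40,0,0,0,1,1,70,0,0,0,1,1,100,0,0,0,1,1,125,0,0,0,1,1,147,0,0,0,1,1,162,0,0,0,1,1,171,0,0,0,1,1,175,0,0,0,1,1,177,0,0,0,1,1,178,0,0,0,1,1,178,0,0,0]

```text
t: 21.03
tcp_pos: [0.6311, -0.0048, 0.0148]
tool_rot: [2.057, 2.373, 0.001]
contact_force: [0.2, -0.3, -0.9]
gripper_width: 0.359
```

apply_moves:
  moves: [0,0,0.6,0,0,0,0,0,1.2,0,0,0,0,0,1.8,0,0,0,0,0,2.2,0,0,0,0,0,2.2,0,0,0]

```text
t: 21.45
tcp_pos: [0.6308, -0.0045, 0.0119]
tool_rot: [2.057, 2.374, 0.0]
contact_force: [0.7, -0.4, -1.3]
gripper_width: 0.36
```

apply_moves:
  moves: [0,0,0.4,0,0,0,0,0,0.8,0,0,0,0,0,1.0,0,0,0,0,0,1.0,0,0,0]

```text
t: 21.78
tcp_pos: [0.6308, -0.0045, 0.0112]
tool_rot: [2.057, 2.374, 0.0]
contact_force: [-1.7, 0.2, 4.6]
gripper_width: 0.36
```

apply_moves:
  moves: [0,0,0,0,0,0,0,0,0,0,0,0,0,0,0,0,0,0,0,0,0,0,0,0,0,0,0,0,0,0]
  gripper: 0.7

```text
t: 22.2
tcp_pos: [0.6308, -0.0045, 0.0107]
tool_rot: [2.058, 2.374, -0.0]
contact_force: [0.0, 0.6, 0.2]
gripper_width: 0.651
```

apply_moves:
  moves: [0,0,-15,0,0,0,0,0,-45,0,0,0,0,0,-80,0,0,0,0,0,-115,0,0,0,0,0,-150,0,0,0,0,0,-175,0,0,0,0,0,-185,0,0,0,0,0,-185,0,0,0]

```text
t: 22.87
tcp_pos: [0.6315, -0.0045, 0.198]
tool_rot: [2.055, 2.372, 0.004]
contact_force: [-0.0, -0.6, 0.4]
gripper_width: 0.696
```

```bash
python3 go.py .556 .302 .20 -2.4
```

```text
pos [ 0.6315 -0.0045  0.198 ] jaw yaw 8.200000000000003 tilt 0.23 F [-0.  -0.6  0.4] w 0.696
shift [314.1 -31.2  -2.4] turn [ 0.2  0.  10.6] t 22.9
```

apply_moves:
  moves: [15,-1,0,0,0,0.5,45,-4,0,0,0,1.5,80,-8,0,0,0,2.7,115,-12,0,0,0,3.8,150,-15,0,0,0,5,185,-19,0,0,0,6.2,220,-22,0,0,0,7.4,250,-25,0,0,0,8.5,280,-28,0,0,0,9.5,300,-31,0,0,0,10.4,314,-33,0,0,0,10.6,314,-33,0,0,0,10.6]

```text
t: 23.87
tcp_pos: [0.5519, 0.3038, 0.1933]
tool_rot: [-2.264, -2.175, 0.005]
contact_force: [0.1, 0.4, 0.2]
gripper_width: 0.701
```

apply_moves:
  moves: [0,0,0,0,0,0,0,0,0,0,0,0]

```text
t: 24.03
tcp_pos: [0.5534, 0.3009, 0.1944]
tool_rot: [-2.268, -2.173, 0.003]
contact_force: [0.4, -0.6, -0.2]
gripper_width: 0.699
```

```bash
python3 go.py .5555 .302 .0145 -2.4
python3 - <<'E'
from meas import *
T=shot('top','t5.png');S=shot('scene','s5.png')
cv2.imwrite('pics/c10.png',np.hstack([cv2.resize(cv2.imread('pics/t5.png'),(400,300)),cv2.resize(cv2.imread('pics/s5.png'),(400,300))]))
m=mask(T,(0,0,0),(180,255,255),(285,180,345,235))
E
```

```text
pos [0.5534 0.3009 0.1944] jaw yaw -2.4000000000000057 tilt 0.11 F [ 0.4 -0.6 -0.2] w 0.699
shift [  1.4   2.4 179.9] turn [-0.1  0.1 -0. ] t 24.0
```

View pics/t5.png

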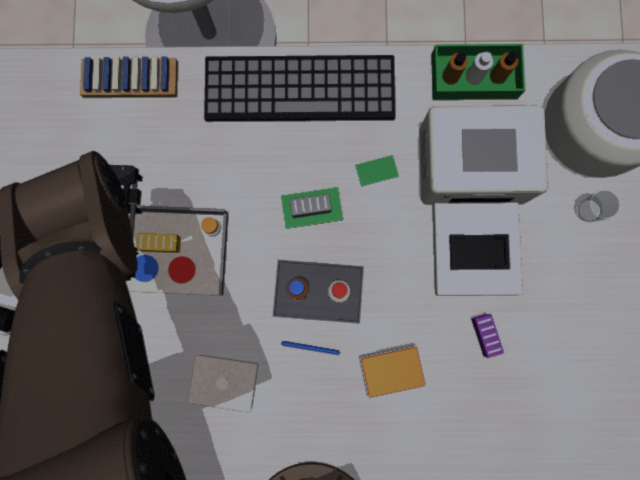

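Grey lies on the mat at (311,204), the seat at (479,252) is empty, and both bottles are in the tray. I'll measure where grey ended up.

Run:
```python
from meas import *
T=load('t5')
g=((45,100,40),(80,255,255)); roi=(272,180,350,235)
mm=mask(T,*g,roi); print('mat',rect(T,mm,.003))
full=np.zeros_like(mm); cv2.fillConvexPoly(full,cv2.convexHull(big(mm)),255)
full=cv2.erode(full,np.ones((5,5))); hs=cv2.cvtColor(T['pixels'],cv2.COLOR_RGB2HSV)
m=full&~mm&((hs[:,:,2]>90)*255).astype(np.uint8)
m=cv2.morphologyEx(m,cv2.MORPH_OPEN,np.ones((3,3)));print('grey',rect(T,m,.039))
# seat
m=mask(T,(0,0,0),(180,255,70),(440,225,520,280)); m=cv2.morphologyEx(m,cv2.MORPH_CLOSE,np.ones((3,3)));print('seat',rect(T,m,.042))
```

```text
mat (array([629.2,  -5.8]), 67.6, 117.4, 'yaw of y axis deg', 8.2)
grey (array([629.8,  -3.3]), 33.1, 80.2, 'yaw of y axis deg', 7.7)
seat (array([ 530.6, -337.4]), 65.6, 116.4, 'yaw of y axis deg', -0.5)
```

apply_moves:
  moves: [1,2,15,0,0,0,1,2,40,0,0,0,1,2,70,0,0,0,1,2,100,0,0,0,1,2,125,0,0,0,1,2,147,0,0,0,1,2,160,0,0,0,1,2,168,0,0,0,1,2,174,0,0,0,1,2,178,0,0,0,1,2,180,0,0,0,1,2,180,0,0,0]

```text
t: 25.13
tcp_pos: [0.5558, 0.3026, 0.0163]
tool_rot: [2.268, 2.174, 0.001]
contact_force: [-0.5, -0.6, -0.6]
gripper_width: 0.701
```

apply_moves:
  moves: [0,0,0,0,0,0,0,0,0,0,0,0]

```text
t: 25.3
tcp_pos: [0.5558, 0.3027, 0.0165]
tool_rot: [2.268, 2.174, 0.002]
contact_force: [-0.1, -0.9, -0.0]
gripper_width: 0.701
```

apply_moves:
  moves: [0,0,0,0,0,0,0,0,0,0,0,0,0,0,0,0,0,0,0,0,0,0,0,0,0,0,0,0,0,0,0,0,0,0,0,0]
  gripper: 0.2

```text
t: 25.8
tcp_pos: [0.5555, 0.3026, 0.0158]
tool_rot: [2.268, 2.174, 0.0]
contact_force: [-0.1, 0.3, 0.7]
gripper_width: 0.354
```

apply_moves:
  moves: [0,0,-5,0,0,0,0,0,-15,0,0,0,0,0,-35,0,0,0,0,0,-65,0,0,0,0,0,-95,0,0,0,0,0,-125,0,0,0,0,0,-150,0,0,0,0,0,-170,0,0,0,0,0,-180,0,0,0,0,0,-183,0,0,0,0,0,-183,0,0,0]

```text
t: 26.72
tcp_pos: [0.5554, 0.3025, 0.1992]
tool_rot: [2.268, 2.174, 0.001]
contact_force: [0.0, 0.4, -1.6]
gripper_width: 0.356
```

```bash
python3 go.py .531 -.337 .2 0
```

```text
pos [0.5554 0.3025 0.1992] jaw yaw -2.4000000000000057 tilt 0.04 F [ 0.   0.4 -1.6] w 0.356
shift [-640.     2.7   -0.9] turn [ 0.  -0.  -2.4] t 26.7
```

apply_moves:
  moves: [-10,0,0,0,0,0,-35,0,0,0,0,0,-70,0,0,0,0,0,-105,0,0,0,0,0,-140,0,0,0,0,-0.5,-175,1,0,0,0,-0.6,-210,1,0,0,0,-0.8,-245,1,0,0,0,-1,-280,1,0,0,0,-1.2,-315,1,0,0,0,-1.3,-350,2,0,0,0,-1.4,-385,2,0,0,0,-1.5]

```text
t: 27.72
tcp_pos: [0.54, -0.0842, 0.1974]
tool_rot: [-2.238, -2.202, 0.002]
contact_force: [0.8, 0.3, -1.6]
gripper_width: 0.356
```

apply_moves:
  moves: [-35,0,0,0,0,-0.1,-70,0,0,0,0,-0.2,-105,0,0,0,0,-0.4,-140,0,0,0,0,-0.6,-175,0,0,0,0,-0.8,-210,0,0,0,0,-0.9,-235,0,0,0,0,-0.9,-250,0,0,0,0,-0.9,-255,0,0,0,0,-0.9,-255,0,0,0,0,-0.9,-255,0,0,0,0,-0.9]

```text
t: 28.63
tcp_pos: [0.5368, -0.336, 0.1983]
tool_rot: [-2.221, -2.22, -0.0]
contact_force: [0.7, 0.1, -1.6]
gripper_width: 0.355
```

```bash
python3 go.py .531 -.337 .048 0
python3 - <<'E'
from h import *
S=shot('scene','s6.png')
cv2.imwrite('pics/c11.png',cv2.resize(cv2.imread('pics/s6.png')[90:290,90:370],(784,560)))
E
```

```text
pos [ 0.5368 -0.336   0.1983] jaw yaw 0.0 tilt 0.08 F [ 0.7  0.1 -1.6] w 0.355
shift [ -1.1  -5.6 150.3] turn [-0.1 -0.1 -0. ] t 28.6
```

View pics/c11.png

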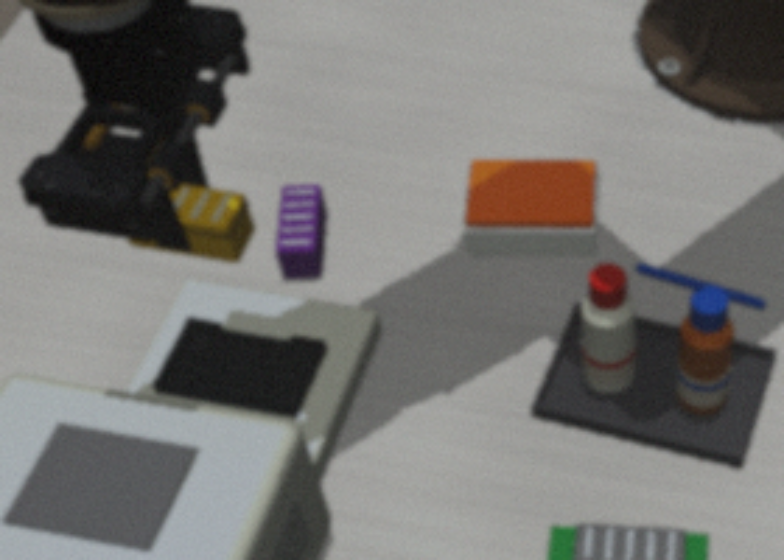

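apply_moves:
  moves: [-1,-6,8,0,0,0,-1,-6,30,0,0,0,-1,-6,55,0,0,0,-1,-6,80,0,0,0,-1,-6,100,0,0,0,-1,-6,115,0,0,0,-1,-6,124,0,0,0,-1,-6,130,0,0,0,-1,-6,130,0,0,0,-1,-6,130,0,0,0]

```text
t: 29.52
tcp_pos: [0.5312, -0.338, 0.0693]
tool_rot: [2.221, 2.221, 0.0]
contact_force: [-0.4, -0.5, -0.9]
gripper_width: 0.355
```

```bash
python3 go.py .531 -.337 .0445 0
```

```text
pos [ 0.5312 -0.338   0.0693] jaw yaw 0.0 tilt 0.04 F [-0.4 -0.5 -0.9] w 0.355
shift [ 1.  -0.3 24.8] turn [ 0.  0. -0.] t 29.5
```

apply_moves:
  moves: [1,0,3,0,0,0,1,0,6,0,0,0,1,0,9,0,0,0,1,0,12,0,0,0,1,0,15,0,0,0,1,0,18,0,0,0,1,0,20,0,0,0,1,0,22,0,0,0,1,0,23,0,0,0,1,0,23.5,0,0,0,1,0,23.5,0,0,0]

```text
t: 30.43
tcp_pos: [0.531, -0.3371, 0.0453]
tool_rot: [-2.222, -2.221, 0.0]
contact_force: [0.1, -0.9, -0.6]
gripper_width: 0.354
```

apply_moves:
  moves: [0,0,0.5,0,0,0,0,0,1,0,0,0,0,0,1.5,0,0,0,0,0,1.5,0,0,0]

```text
t: 30.77
tcp_pos: [0.531, -0.3372, 0.0438]
tool_rot: [2.222, 2.221, -0.0]
contact_force: [-0.8, 0.2, -1.7]
gripper_width: 0.359
```

apply_moves:
  moves: [0,0,0.4,0,0,0,0,0,0.8,0,0,0,0,0,1.0,0,0,0,0,0,1.0,0,0,0]

```text
t: 31.1
tcp_pos: [0.5311, -0.3372, 0.0438]
tool_rot: [2.222, 2.22, -0.0]
contact_force: [-2.4, 1.1, 8.2]
gripper_width: 0.356
```

apply_moves:
  moves: [0,0,0,0,0,0,0,0,0,0,0,0,0,0,0,0,0,0,0,0,0,0,0,0,0,0,0,0,0,0]
  gripper: 0.6

```text
t: 31.52
tcp_pos: [0.531, -0.3372, 0.0427]
tool_rot: [-2.222, -2.221, 0.0]
contact_force: [-0.2, -0.1, -0.0]
gripper_width: 0.591
```

apply_moves:
  moves: [0,0,-10,0,0,0,0,0,-30,0,0,0,0,0,-60,0,0,0,0,0,-95,0,0,0,0,0,-130,0,0,0,0,0,-150,0,0,0,0,0,-160,0,0,0,0,0,-160,0,0,0]

```text
t: 32.18
tcp_pos: [0.5315, -0.3375, 0.2054]
tool_rot: [2.219, 2.218, 0.001]
contact_force: [-1.2, 0.5, 0.4]
gripper_width: 0.599
```

```bash
python3 go.py .4552 -.0565 .20 -5
```

```text
pos [ 0.5315 -0.3375  0.2054] jaw yaw 0.0 tilt 0.23 F [-1.2  0.5  0.4] w 0.599
shift [281.  -76.5   4.5] turn [0.2 0.1 5. ] t 32.2
```

apply_moves:
  moves: [15,-4,0,0,0,0.2,45,-12,0,0,0,0.8,80,-22,1,0,0,1.5,115,-31,1,0,0,2.1,150,-41,2,0,0,2.7,185,-50,2,0,0,3.3,220,-60,2,0,0,4,250,-68,2,0,0,4.5,270,-74,2,0,0,4.8,281,-76,2,0,0,5,281,-76,2,0,0,5,281,-76,2,0,0,5]
  gripper: 0.8

```text
t: 33.18
tcp_pos: [0.4549, -0.0559, 0.2]
tool_rot: [-2.314, -2.123, 0.001]
contact_force: [0.4, -0.1, 0.2]
gripper_width: 0.798
```

```bash
python3 go.py .4552 -.0565 .0545 -5
python3 - <<'E'
from meas import *
S=shot('scene','s7.png');T=shot('top','t7.png')
y=((22,110,60),(35,255,255)); c=mask(T,*y,(440,220,525,285)); print('yel',rect(T,c,.07))
m=mask(T,(0,0,0),(180,255,70),(440,225,520,280))|c; m=cv2.morphologyEx(m,cv2.MORPH_CLOSE,np.ones((5,5)));print('seat',rect(T,m,.042))
E
```

```text
pos [ 0.4549 -0.0559  0.2   ] jaw yaw -5.0 tilt 0.08 F [ 0.4 -0.1  0.2] w 0.798
shift [ -0.6   0.5 145.5] turn [-0.1 -0.   0. ] t 33.2
yel (array([ 528.5, -335.5]), 35.0, 81.4, 'yaw of y axis deg', -0.5)
seat (array([ 530.6, -337.4]), 65.6, 116.4, 'yaw of y axis deg', -0.5)
```

View pics/s7.png

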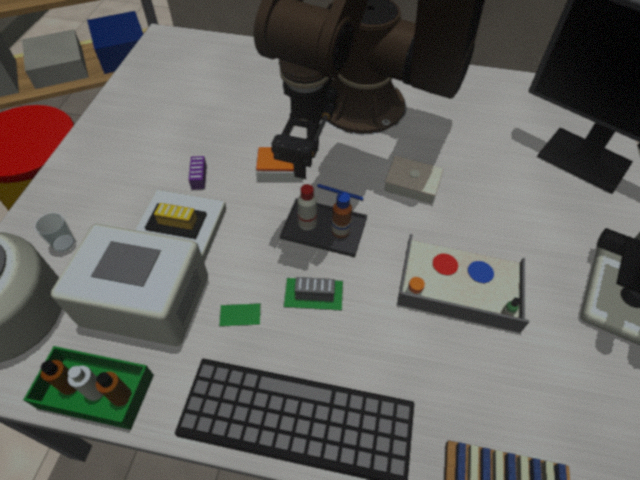

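View pics/t7.png

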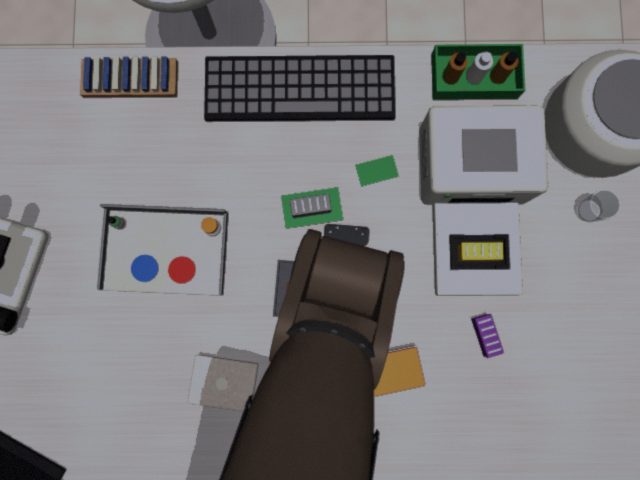

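Yellow sits in the seat at top (481,251), about 3 mm off centre at −0.5°. Grey is on the mat and both bottles are still in the tray. Next, the red bottle goes back.

apply_moves:
  moves: [0,0,20,0,0,0,0,0,45,0,0,0,0,0,70,0,0,0,0,0,95,0,0,0,0,0,115,0,0,0,0,0,130,0,0,0,0,0,139,0,0,0,0,0,143,0,0,0,0,0,145,0,0,0,0,0,145,0,0,0]

```text
t: 34.12
tcp_pos: [0.4554, -0.0564, 0.0559]
tool_rot: [2.317, 2.121, 0.0]
contact_force: [-0.3, 0.2, -0.0]
gripper_width: 0.801
```

apply_moves:
  moves: [0,0,0,0,0,0,0,0,0,0,0,0,0,0,0,0,0,0,0,0,0,0,0,0,0,0,0,0,0,0,0,0,0,0,0,0]
  gripper: 0.3

```text
t: 34.62
tcp_pos: [0.4552, -0.0561, 0.056]
tool_rot: [2.316, 2.122, 0.0]
contact_force: [1.4, -0.4, -0.1]
gripper_width: 0.435
```

apply_moves:
  moves: [0,0,-10,0,0,0,0,0,-30,0,0,0,0,0,-60,0,0,0,0,0,-95,0,0,0,0,0,-125,0,0,0,0,0,-150,0,0,0,0,0,-160,0,0,0,0,0,-160,0,0,0,0,0,-160,0,0,0]

```text
t: 35.37
tcp_pos: [0.4549, -0.056, 0.2156]
tool_rot: [2.316, 2.122, 0.0]
contact_force: [0.9, -0.4, -3.2]
gripper_width: 0.433
```

```bash
python3 go.py .5038 .260 .21 -2.4
```

```text
pos [ 0.4549 -0.056   0.2156] jaw yaw -5.0 tilt 0.02 F [ 0.9 -0.4 -3.2] w 0.433
shift [319.1  21.    5.6] turn [ 0.   0.  -2.6] t 35.4
```

apply_moves:
  moves: [10,1,0,0,0,-0.1,35,2,0,0,0,-0.3,68,5,0,0,0,-0.6,101,7,0,0,0,-0.9,134,9,0,0,0,-1.2,167,11,0,0,0,-1.5,200,13,0,0,0,-1.8,233,15,0,0,0,-2,265,17,0,0,0,-2.2,292,19,0,0,0,-2.4,310,21,0,0,0,-2.6,319,21,0,0,0,-2.6]

```text
t: 36.37
tcp_pos: [0.5035, 0.2624, 0.2139]
tool_rot: [-2.265, -2.175, 0.004]
contact_force: [0.1, 0.4, -2.2]
gripper_width: 0.438
```

apply_moves:
  moves: [0,0,0,0,0,0,0,0,20,0,0,0,0,0,50,0,0,0,0,0,50,0,0,0,0,0,50,0,0,0]

```text
t: 36.78
tcp_pos: [0.5033, 0.2588, 0.1649]
tool_rot: [-2.268, -2.172, 0.005]
contact_force: [0.3, 0.4, -1.5]
gripper_width: 0.435
```

```bash
python3 go.py .5038 .260 .061 -2.4
```

```text
pos [0.5033 0.2588 0.1649] jaw yaw -2.5 tilt 0.21 F [ 0.3  0.4 -1.5] w 0.435
shift [  1.4   0.7 103.9] turn [-0.2  0.1 -0.1] t 36.8
```

apply_moves:
  moves: [1,1,15,0,0,0,1,1,35,0,0,0,1,1,57,0,0,0,1,1,75,0,0,0,1,1,88,0,0,0,1,1,96,0,0,0,1,1,100,0,0,0,1,1,102,0,0,0,1,1,102,0,0,0,1,1,102,0,0,0]

```text
t: 37.62
tcp_pos: [0.5055, 0.2609, 0.0647]
tool_rot: [2.268, 2.173, 0.002]
contact_force: [-0.0, 0.3, -2.5]
gripper_width: 0.43
```

apply_moves:
  moves: [0,0,0.5,0,0,0,0,0,1,0,0,0,0,0,1.5,0,0,0,0,0,1.5,0,0,0]

```text
t: 37.95
tcp_pos: [0.5051, 0.2608, 0.0624]
tool_rot: [2.268, 2.174, 0.0]
contact_force: [-0.5, -0.3, -1.8]
gripper_width: 0.439
```

apply_moves:
  moves: [-0.5,-1,0.6,0,0,0,-0.5,-1,1.2,0,0,0,-0.5,-1,1.8,0,0,0,-0.5,-1,2.2,0,0,0,-0.5,-1,2.6,0,0,0,-0.5,-1,2.6,0,0,0]

```text
t: 38.45
tcp_pos: [0.5041, 0.2603, 0.06]
tool_rot: [2.268, 2.174, 0.0]
contact_force: [-1.9, -0.4, 3.3]
gripper_width: 0.438
```

Contact is felt at the expected height, so I release, rise and go for blue.

apply_moves:
  moves: [0,0,0,0,0,0,0,0,0,0,0,0,0,0,0,0,0,0,0,0,0,0,0,0,0,0,0,0,0,0]
  gripper: 0.8

```text
t: 38.87
tcp_pos: [0.5041, 0.2603, 0.0596]
tool_rot: [2.268, 2.174, 0.0]
contact_force: [0.5, -0.5, -0.4]
gripper_width: 0.731
```

apply_moves:
  moves: [0,0,-15,0,0,0,0,0,-40,0,0,0,0,0,-75,0,0,0,0,0,-110,0,0,0,0,0,-135,0,0,0,0,0,-145,0,0,0,0,0,-145,0,0,0]

```text
t: 39.45
tcp_pos: [0.5048, 0.2606, 0.2068]
tool_rot: [2.267, 2.173, 0.006]
contact_force: [-0.2, 0.3, -0.0]
gripper_width: 0.804
```

```bash
python3 go.py .4607 .0232 .20 -5
```

```text
pos [0.5048 0.2606 0.2068] jaw yaw -2.4000000000000057 tilt 0.23 F [-0.2  0.3 -0. ] w 0.804
shift [-239.1  -34.     6.3] turn [ 0.2 -0.1  2.6] t 39.5
```

apply_moves:
  moves: [-15,-2,0,0,0,0.2,-45,-6,0,0,0,0.5,-80,-11,1,0,0,0.9,-115,-16,2,0,0,1.3,-150,-21,3,0,0,1.7,-185,-26,4,0,0,2.1,-215,-30,4,0,0,2.4,-232,-33,4,0,0,2.6,-239,-33,4,0,0,2.6,-239,-33,4,0,0,2.6,-239,-33,4,0,0,2.6]

```text
t: 40.37
tcp_pos: [0.4607, 0.0231, 0.1999]
tool_rot: [-2.317, -2.12, 0.001]
contact_force: [0.6, -0.3, -0.7]
gripper_width: 0.799
```

```bash
python3 go.py .4607 .0232 .0545 -5
```

```text
pos [0.4607 0.0231 0.1999] jaw yaw -5.099999999999994 tilt 0.08 F [ 0.6 -0.3 -0.7] w 0.799
shift [1.000e-01 2.000e-01 1.454e+02] turn [-0.1 -0.  -0.1] t 40.4
```

apply_moves:
  moves: [0,0,20,0,0,0,0,0,45,0,0,0,0,0,70,0,0,0,0,0,95,0,0,0,0,0,115,0,0,0,0,0,130,0,0,0,0,0,139,0,0,0,0,0,143,0,0,0,0,0,145,0,0,0,0,0,145,0,0,0]

```text
t: 41.2
tcp_pos: [0.4612, 0.0233, 0.0558]
tool_rot: [2.316, 2.122, 0.0]
contact_force: [0.3, -0.4, 0.6]
gripper_width: 0.8
```

apply_moves:
  moves: [0,0,0,0,0,0,0,0,0,0,0,0,0,0,0,0,0,0,0,0,0,0,0,0,0,0,0,0,0,0,0,0,0,0,0,0]
  gripper: 0.3

```text
t: 41.7
tcp_pos: [0.461, 0.0229, 0.0559]
tool_rot: [2.317, 2.122, 0.0]
contact_force: [0.4, -0.2, -0.3]
gripper_width: 0.44
```

apply_moves:
  moves: [0,0,-10,0,0,0,0,0,-30,0,0,0,0,0,-60,0,0,0,0,0,-95,0,0,0,0,0,-135,0,0,0,0,0,-170,0,0,0,0,0,-188,0,0,0,0,0,-195,0,0,0,0,0,-195,0,0,0,0,0,-195,0,0,0]

```text
t: 42.53
tcp_pos: [0.4605, 0.023, 0.2496]
tool_rot: [-2.316, -2.121, 0.001]
contact_force: [0.2, -0.5, -1.8]
gripper_width: 0.44
```

```bash
python3 go.py .507 .336 .25 -2.4
python3 - <<'E'
from meas import *
S=shot('scene','s8.png');T=shot('top','t8.png')
cv2.imwrite('pics/c12.png',np.hstack([cv2.resize(cv2.imread('pics/s8.png')[140:340,270:540],(432,320)),cv2.resize(cv2.imread('pics/t8.png')[190:310,85:235],(368,320))]))
E
```

```text
pos [0.4605 0.023  0.2496] jaw yaw -5.0 tilt 0.07 F [ 0.2 -0.5 -1.8] w 0.44
shift [315.9  18.9  -0.4] turn [-0.1  0.  -2.6] t 42.5
```

View pics/c12.png

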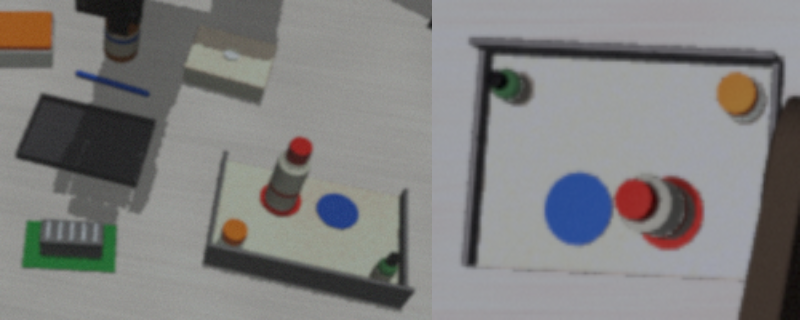

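Red stands centred on the red disc and blue is held. I carry it over, with its foot about 0.2 m up.

apply_moves:
  moves: [10,1,0,0,0,-0.1,35,2,0,0,0,-0.3,68,4,0,0,0,-0.6,101,6,0,0,0,-0.9,134,8,0,0,0,-1.2,167,10,0,0,0,-1.5,200,12,0,0,0,-1.8,233,14,0,0,0,-2,263,16,0,0,0,-2.2,290,18,0,0,0,-2.4,307,19,0,0,0,-2.6,316,19,0,0,0,-2.6]

```text
t: 43.63
tcp_pos: [0.5071, 0.3387, 0.2489]
tool_rot: [-2.265, -2.175, 0.003]
contact_force: [0.5, -0.0, -1.9]
gripper_width: 0.437
```

apply_moves:
  moves: [0,0,0,0,0,0,0,0,0,0,0,0,0,0,20,0,0,0,0,0,50,0,0,0,0,0,75,0,0,0,0,0,88,0,0,0,0,0,90,0,0,0,0,0,90,0,0,0]

```text
t: 44.3
tcp_pos: [0.5076, 0.335, 0.1604]
tool_rot: [-2.269, -2.172, 0.002]
contact_force: [0.3, 0.3, -1.8]
gripper_width: 0.442
```

```bash
python3 go.py .507 .336 .061 -2.4
```

```text
pos [0.5076 0.335  0.1604] jaw yaw -2.5 tilt 0.08 F [ 0.3  0.3 -1.8] w 0.442
shift [ 1.  -0.5 99.4] turn [-0.1  0.  -0.1] t 44.3
```

apply_moves:
  moves: [1,-1,15,0,0,0,1,-1,35,0,0,0,1,-1,57,0,0,0,1,-1,74,0,0,0,1,-1,86,0,0,0,1,-1,93,0,0,0,1,-1,96,0,0,0,1,-1,97,0,0,0,1,-1,97,0,0,0,1,-1,97,0,0,0]

```text
t: 45.13
tcp_pos: [0.5071, 0.3373, 0.0646]
tool_rot: [2.268, 2.174, 0.002]
contact_force: [-0.2, 0.2, -1.3]
gripper_width: 0.437
```

apply_moves:
  moves: [0,0,0.6,0,0,0,0,0,1.2,0,0,0,0,0,1.8,0,0,0,0,0,2.4,0,0,0,0,0,2.4,0,0,0]

```text
t: 45.55
tcp_pos: [0.5066, 0.3371, 0.0612]
tool_rot: [2.268, 2.174, -0.0]
contact_force: [0.2, 0.4, -1.8]
gripper_width: 0.438
```

apply_moves:
  moves: [-1,0,0.5,0,0,0,-1,0,1,0,0,0,-1,0,1.5,0,0,0,-1,0,1.8,0,0,0,-1,0,1.8,0,0,0]

```text
t: 45.97
tcp_pos: [0.5066, 0.3361, 0.0599]
tool_rot: [2.268, 2.174, 0.0]
contact_force: [-2.0, -0.2, 4.0]
gripper_width: 0.437
```

apply_moves:
  moves: [0,0,0,0,0,0,0,0,0,0,0,0,0,0,0,0,0,0,0,0,0,0,0,0,0,0,0,0,0,0]
  gripper: 0.8

```text
t: 46.38
tcp_pos: [0.5067, 0.3361, 0.0594]
tool_rot: [2.268, 2.174, -0.0]
contact_force: [0.2, -0.5, -0.5]
gripper_width: 0.728
```

apply_moves:
  moves: [0,0,-15,0,0,0,0,0,-40,0,0,0,0,0,-75,0,0,0,0,0,-110,0,0,0,0,0,-145,0,0,0,0,0,-165,0,0,0,-20,0,-170,0,0,0,-55,0,-170,0,0,0,-95,0,-170,0,0,0,-135,0,-170,0,0,0,-175,-10,-170,0,0,0,-210,-20,-170,0,0,0]

```text
t: 47.38
tcp_pos: [0.4771, 0.1251, 0.2294]
tool_rot: [2.268, 2.173, -0.0]
contact_force: [1.5, -0.4, 0.9]
gripper_width: 0.802
```

apply_moves:
  moves: [-40,-5,0,0,0,0,-80,-10,0,0,0,0,-120,-15,0,0,0,0,-155,-20,0,0,0,0,-170,-20,0,0,0,0,-170,-20,0,0,0,0,-170,-20,0,0,0,0]

```text
t: 47.97
tcp_pos: [0.4505, -0.0423, 0.2296]
tool_rot: [2.27, 2.171, 0.0]
contact_force: [0.3, -0.2, 0.7]
gripper_width: 0.805
```

```bash
python3 go.py
python3 - <<'E'
from meas import *
S=shot('scene','s9.png');T=shot('top','t9.png')
cv2.imwrite('pics/c13.png',np.hstack([cv2.resize(cv2.imread('pics/s9.png')[200:340,380:540],(400,350)),cv2.resize(cv2.imread('pics/t9.png')[190:310,85:235],(400,350))]))
blue=[((105,120,60),(125,255,255))];red=[((0,130,60),(6,255,255)),((170,130,60),(180,255,255))]
for n,ms,roi in (('blue',blue,(110,245,141,280)),('red',red,(155,250,178,280))):
    c=big(sum(mask(T,*q,roi) for q in ms).astype(np.uint8)); e=cv2.fitEllipse(c); print(n,e[0],onz(T,*e[0],.128)[:2].round(4))
y=((22,110,60),(35,255,255)); print('yel',rect(T,mask(T,*y,(440,220,525,285)),.07))
g=((45,100,40),(80,255,255)); mm=mask(T,*g,(272,180,350,235)); full=np.zeros_like(mm); cv2.fillConvexPoly(full,cv2.convexHull(big(mm)),255)
full=cv2.erode(full,np.ones((5,5))); hs=cv2.cvtColor(T['pixels'],cv2.COLOR_RGB2HSV)
m=full&~mm&((hs[:,:,2]>90)*255).astype(np.uint8);m=cv2.morphologyEx(m,cv2.MORPH_OPEN,np.ones((3,3)));print('grey',rect(T,m,.039),'mat',rect(T,mm,.003))
E
```

```text
pos [ 0.4505 -0.0423  0.2296] jaw yaw -2.5999999999999943 tilt 0.01 F [ 0.3 -0.2  0.7] w 0.805
blue (125.86470794677734, 263.25408935546875) [0.5053 0.3325]
red (167.1824188232422, 264.45672607421875) [0.5025 0.2567]
yel (array([ 528.5, -335.5]), 35.0, 81.4, 'yaw of y axis deg', -0.5)
grey (array([629.8,  -3.3]), 33.1, 80.2, 'yaw of y axis deg', 7.8) mat (array([629.1,  -5.8]), 67.8, 117.4, 'yaw of y axis deg', 8.2)
```

View pics/c13.png

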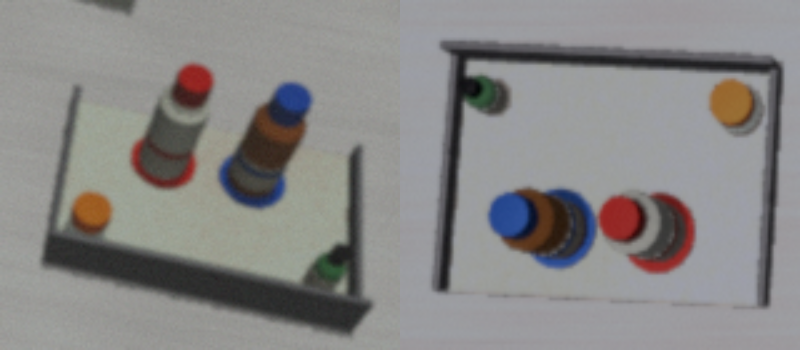

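View pics/s9.png

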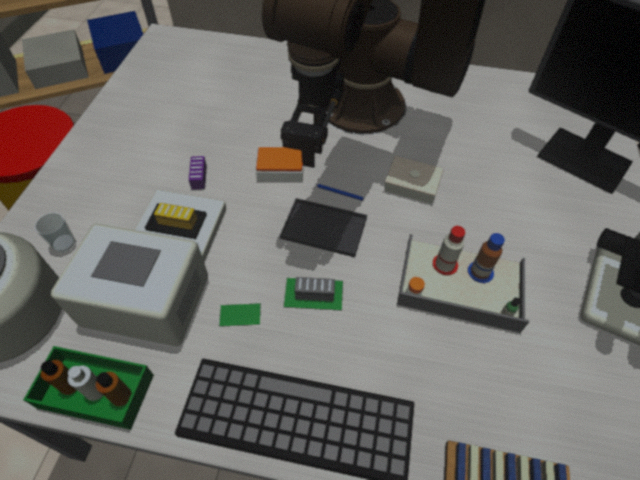

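All offsets are within about 3 mm, everything is upright or flat, and the arm is clear. I'm handing in.

```bash
python3 -c "
from bench import r
print(r.hand_in())"
```

```text
the job is handed in; nothing more can be done
None
```

I did the whole job in the required order and handed it in at about t = 48 s of the 144 s allowed. `hand_in` gave no verdict, so the checks below are my own from the last pictures.

| Item | Final position (top view) | Limit |
|---|---|---|
| Blue-cap bottle | upright, about 3 mm from the centre of the blue disc | 15 mm |
| Red-cap bottle | upright, about 3 mm from the centre of the red disc | 15 mm |
| Yellow cassette | flat in the seat, about 3 mm off centre, 0° turn relative to the seat | 15 mm, 0.3 rad (17°) |
| Grey cassette | flat on the larger green mat, about 2.5 mm off centre, 0.5° turn | 15 mm, 0.25 rad (14°) |

- **Robot:** it ended raised and clear, touching nothing. Contact forces stayed at or below about 8 N in the readings taken at the end of each move.
- **Look-alikes:** the purple cassette and the smaller mat were not touched.
- **Disagreement:** the two cameras differed by about 3–6 mm in x, and triangulated heights came out 4–8 mm low. I relied mainly on the top view, and the contact heights felt when setting things down matched the text's heights within about 2 mm.

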